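# Prop the lamp controller's cover and turn its trim knob to the stop

## Robot

A 6-joint arm with a two-finger parallel gripper is mounted at the origin on the work surface. World frame = base frame: x ahead of the robot, y to its left, z up, the work surface at z = 0. Lengths are in m, angles in degrees, forces in N, time in s.
With the tool pointing down it reaches from about 0.4 to 0.825 m from the base axis. Payload 7 kg.
Tool frame: the origin (TCP) lies at the very end of the fingers, on their centre line; the grasp point (between the pads) lies 19 mm behind it (r.hold_point_z is the distance from the TCP to the grasp point, in m); z points along the fingers, y is the direction in which the jaws open and shut (so a half turn about z gives the same grasp; the last joint's range is limited). The gripper opens to 88 mm and grips with 3 to 60 N. Pads are 19 mm wide; open, the fingers measure 130 mm over their backs; the gripper's body (78 mm by 193 mm) begins 47 mm behind the grasp point.
Start: joints at [90.705, 20.546, 0.682, 0, -70.136, -16.507], TCP at [0.184, 0.649, 0.227] pointing down, gripper open.
Joint ranges: [-176.03, 176.03], [-82.01, 121.73], [-58.28, 71.71], [-173.87, 95.51], [-174.79, -0.11], [-173.66, 173.66]. Speed limits (degrees/s): [136.94, 136.94, 172.46, 180, 180, 180].

## Interface

Orientations are given as [roll, pitch, yaw] about the fixed x, y, z axes, in that order (R = Rz(yaw) Ry(pitch) Rx(roll)).
In Python, from plant import r gives the robot as it stands. The module is installed in compiled form; this text tells all that it offers.
- The arm moves only by the shell command python3 -m inch 'ROWS' [FORCE]. ROWS is text: rows parted by semicolons, each of 7 numbers parted by spaces: the shift along the tool's x, y, z in m, then the turn, a rotation vector about the tool's x, y, z in rad, then the opening, from 0 (shut) to 1 (fully open). In form: tx ty tz ax ay az jaw; .... A call has 1 to 20 rows; each row shifts and turns the commanded pose from where the row before left it, along the tool's axes as they then stand; what a row does not reach is not made up. A row lasts 1/12 s, in which the tool goes at most 41.7 mm and 7.16 degrees, less where a joint would pass 70% of its speed; a pose out of reach is approached as far as the arm can. A call with a gripper value outside its range is refused whole. The fingers move at their own pace and stop on an object; FORCE is the grip in N (left out, the last holds). Time passes only in rows, so rows that do not move let the fingers close. It gives the time, the measured TCP pose, the force and the opening at its end, in the units of the state.
- r.get_state(): the state, without advancing time (a new reading comes with each control period).
- r.capture(name): name is "side" or "top"; returns the picture (384x512x3 uint8, red, green, blue); there is no depth.
- r.camera_params(name): a dict with "vfov" (degrees; the focal length in pixels is half the picture's height over the tangent of half this angle, whatever the lens; pixels are square), "cx", "cy" (the principal point, pixels), "R" (3x3) and "t" (3): a world point X has camera coordinates R X + t. Camera axes: x right, y down, z forward; pixel columns grow to the right and rows downward; lengths in m; the calibration is good to about 2 mm. A picture is of the moment at which its call begins. camera_params takes no time and is no camera call.
- r.close_job(): hands the job in, once; it reports no verdict.
Trained networks look in the newest picture that a camera, given by its name, has taken for a name from the list of things; names that differ only in an ending like _2 or _b are one class to them, and where a whole thing is asked for, a point or a joint stands for the part that bears it (a point fixed in the world has none). Each returns a list of dicts, best first, with "p" (0 to 1); they miss things now and then, are a little off and sometimes report something else, mostly with a low value. They report only what shows in the picture. A call takes as long as a camera call. They do not tell look-alikes from the thing itself.
- r.recognise(target, camera): "xy" ([column, row] in pixels, amid what is visible of it).
The state is a dict: "time_s": time; "joints": joint angles; "qd": joint speeds; "joint_torque": joint torques, N m; "tcp_pos": TCP position; "eef_rot": TCP orientation; "contact_force": force on the tool from outside, world axes, zero at the start; "moment": the same for the moment, N m; "gripper_width": finger opening in m.
Only numpy, scipy, OpenCV 4.12 (cv2) and the standard library are available. Lean on these libraries where they do the work, as an engineer would, in place of code of your own. Each camera call takes 0.05 s, during which the arm holds its last target.

## Task

On the microscope lamp controller, lift the spring-closed clear cover by its side arm with the loose metal stay, and prop it open by standing the stay fully home in the socket beneath that arm. Then turn the knob under the cover clockwise until it meets its end stop, without forcing it, and leave the cover propped open. Work gently (neither cover nor controller may be pressed hard) and leave the other things on the bench where they are.

Things in the scene. Friction and masses are not known exactly. Their poses are not given: they have to be found in the camera images.
- unit: Lamp controller, white box fixed on the bench; origin at the centre of its underside, x away from its front, y to its left, z up. Deck (top) at z 60 mm. Main box x -75..75, y -100..30 mm, and on its left a shallower wing, x -35..75, y 30..115 mm, so the front left corner is free down to the bench. Two hinge pillars on the deck at x 55, y -92 and 12, 20 x 12 mm, 49 mm tall.
- unit_hinge (a point): Point on the cover's hinge axis (along unit y; 9 mm rod) at unit x 55, y 85, z 103 mm, in line with the side arm; axes as the unit's. The see-through cover plate (unit x -73..55, y -96..16 mm, 4 mm thick) turns about it and lies level over the knob when shut, 43 mm above the deck.
- side_arm_tip (a point): Middle of the lower edge at the free end of the cover's side arm, an aluminium strip 6 mm wide, 6 mm thick, that runs 118 mm from the hinge axis to the front at unit y 85; axes as the unit's when shut. Its underside is then 40 mm above the deck (3 mm below the axis) and its last 28 mm overhang the wing, so the lug goes under it from the front. It is 66 mm clear of the plate: fingers pass either side.
- cover (a joint): Opening angle of the cover, rad: 0 shut (level), grows as its front rises, limit 1.5. A spring and its weight always close it, so it falls shut unless held; lifting it at the arm's tip takes 1 to 3 N. Leaning on the fully seated stay it stands at about 1.25.
- socket (a point): Reference point of the socket on the deck (unit x 19, y 78, z 60 mm). The socket is a rectangular hole, 17.5 mm along unit x by 26.5 mm along unit y, 30 mm deep, square edged, in a metal block flush with the wing's deck. The block is clamped somewhere along a groove: the hole's centre is at this x, but 1 to 14 mm to the left (+y) of this point: find it by feel or sight. Axes as the unit's.
- prop_mid (a point): Centre of the stay, a loose aluminium post 16 mm (its x) by 24 mm (its y), 220 mm tall, about 0.16 kg; this point is 110 mm above its foot. Starts upright, parked in the stand. Grip it across its y faces about 30 mm below its top. Used with its x along the unit's x (lug towards the hinge); fully home, this point is 140 mm above the unit's underside.
- prop_lug (a point): Top edge of the stay's lug at its outer end: 20 mm from the post's axis along its +x, 42 mm above its foot. The lug projects 12 mm from the post, is 24 mm wide and 12 mm high. Below it the lowest 30 mm of the post is the peg for the socket, its end rounded along y (radius 8 mm) with an 8 mm flat; home, the foot is on the bottom of the socket and the lug on the deck.
- stand: Parking block of the stay, fixed on the bench, left or right of the controller: 70 x 80 x 45 mm, origin under its centre; its hole is 4 mm wider than the peg and 30 mm deep.
- trim (a joint): Angle of the knob's shaft, rad, growing clockwise seen from above; hard end stop at 1.40. The shaft turns against about 0.06 N m of friction.
- twist (a joint): Twist of the knob against its shaft, rad, clockwise positive: the knob drives the shaft through a rubber coupling of 2 N m per rad. About 0.03 while turning, 0 when let go; it grows when the knob is forced against the stop.
- trim_grip (a point): Point on the knob's axis at the height to grip, 30 mm above the deck, unit x -45, y -35 mm; turns with the knob. Its x axis runs along the grip bar: black, 40 mm long, 14 mm thick, top 7 mm above this point. Below the bar a disc of 44 mm diameter reaches 5 mm above the deck. With joints trim and twist at 0 the bar lies along the unit's x.
- woodblock_mid (a point): Centre of a stepped wooden block, 60 x 100 x 52 mm, loose bystander.
- meter_mid (a point): Centre of a hand multimeter lying flat, 75 x 150 x 36 mm, loose bystander.
- vial_mid (a point): Centre of a small glass jar, 30 mm diameter, 55 mm tall, loose bystander.
There are look-alikes about, which are no part of the job. There is more than one size of the part that bears prop_mid; the job needs the larger.

How it is judged:
By the outcome, as a careful person would: the job done as asked, in the order asked, and still so for the second after the job is handed in, with the robot touching nothing.
It also fails if it takes over 72 s, if anything falls off the work surface, if the arm or the gripper's body presses on something with over 40 N, if the wrist force passes 120 N, or if a joint passes its speed limit or range.

## Working session

There is one attempt and no reset: what is moved stays moved. The work goes in short steps, Python scripts to look and compute and a shell command to move; the robot and the scene stay as the last step left them, time stands still between calls to the robot, and variables do not carry over. Pictures are saved under pics/ and viewed, and the job is handed in when it is done.

```bash
mkdir -p pics; ls
python3 - <<'E'
from plant import r
import cv2
for n in ("side","top"):
    im=r.capture(n); cv2.imwrite(f"pics/{n}0.png",im[:,:,::-1])
    print(n,r.camera_params(n))
    for t in ("unit","stand","prop_mid","prop_lug","side_arm_tip","socket","trim_grip","woodblock_mid","meter_mid","vial_mid","unit_hinge"):
        try: print(t,[(d["xy"],round(d["p"],2)) for d in r.recognise(t,n)])
        except Exception as e: print(t,e)
print(r.get_state())
E
```

```text
pics
side {'vfov': 49.1134648873861, 'cx': 254.25558909497826, 'cy': 190.1671197617388, 'R': array([[-0.99903758, -0.04148811,  0.01423521],
       [-0.03715174,  0.62786842, -0.77743231],
       [ 0.02331636, -0.77721296, -0.62880551]]), 't': array([0.58095771, 0.0773855 , 0.98886895])}
unit [([248.7, 205.9], 0.73)]
stand [([287.0, 325.5], 0.56), ([251.0, 208.8], 0.19)]
prop_mid [([293.1, 276.7], 0.81), ([230.0, 310.9], 0.78)]
prop_lug [([288.9, 274.6], 0.85), ([230.3, 312.2], 0.67)]
side_arm_tip []
socket [([252.5, 210.6], 0.81)]
trim_grip []
woodblock_mid [([179.9, 313.1], 0.97)]
meter_mid [([201.6, 138.8], 0.8)]
vial_mid [([227.2, 278.0], 0.86), ([250.9, 179.7], 0.24)]
unit_hinge [([250.2, 208.5], 0.68)]
top {'vfov': 55.9236326993602, 'cx': 254.122434883059, 'cy': 198.2585539865937, 'R': array([[-0.02082532, -0.9996446 ,  0.0166426 ],
       [-0.99389179,  0.0188953 , -0.10872934],
       [ 0.10837623, -0.01880527, -0.99393207]]), 't': array([0.00207218, 0.58781811, 0.87454718])}
unit [([240.9, 199.0], 0.59)]
stand [([134.4, 233.9], 0.8)]
prop_mid [([107.1, 191.4], 0.76), ([109.6
[... 264 characters left out ...]
]
unit_hinge [([237.5, 191.9], 0.79)]
{'time_s': 1.2, 'joints': array([ 9.07052251e+01,  2.05470732e+01,  6.80968870e-01,  1.50736048e-03,
       -7.01367520e+01, -1.65080182e+01]), 'qd': array([ 0.04972342,  0.01231705, -0.04150803,  0.04411908, -0.01381103,
        0.03253027]), 'joint_torque': array([-1.42098350e-03, -5.82394910e+01,  2.93306530e+01,  7.00201973e+00,
        1.27138104e-02, -1.99219534e-05]), 'tcp_pos': array([0.18382969, 0.64945318, 0.2265504 ]), 'eef_rot': array([ 1.79997664e+02, -2.17083533e-03, -1.58022809e+01]), 'contact_force': array([-0.47409721,  1.22199205, -0.28095044]), 'moment': array([0.00468317, 0.05416922, 0.0277747 ]), 'gripper_width': 0.08776384783564337}
```

View pics/side0.png

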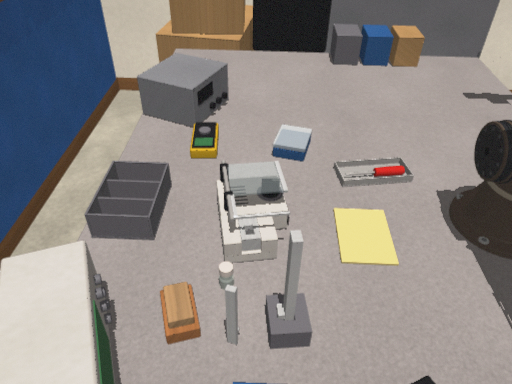

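View pics/top0.png

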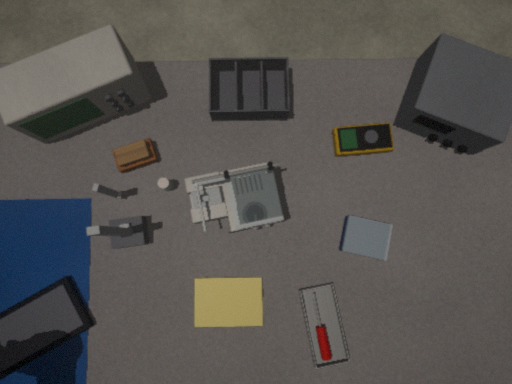

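Run:
```python
import cv2
a=cv2.imread("pics/side0.png"); b=cv2.imread("pics/top0.png")
cv2.imwrite("pics/side0z.png",cv2.resize(a[140:380,140:360],None,fx=2.5,fy=2.5,interpolation=cv2.INTER_CUBIC))
cv2.imwrite("pics/top0z.png",cv2.resize(b[120:280,80:340],None,fx=3,fy=3,interpolation=cv2.INTER_CUBIC))
```

```text
(no output)
```

View pics/side0z.png

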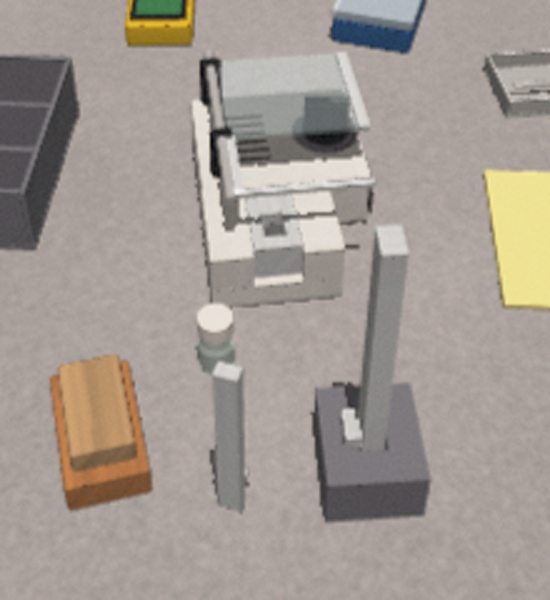

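View pics/top0z.png

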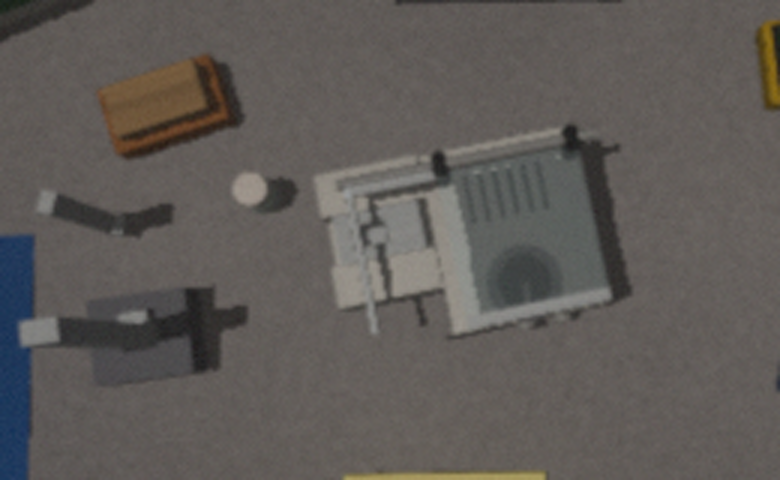

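Run:
```python
import cv2
a=cv2.imread("pics/side0.png"); b=cv2.imread("pics/top0.png")
def crop(im,x0,y0,x1,y1,f,name):
    c=cv2.resize(im[y0:y1,x0:x1],None,fx=f,fy=f,interpolation=cv2.INTER_CUBIC)
    for x in range((x0+9)//10*10,x1,10):
        cv2.line(c,((x-x0)*f,0),((x-x0)*f,4 if x%50 else 12),(0,0,255),1); 
        if x%20==0: cv2.putText(c,str(x),((x-x0)*f,20),0,.35,(0,0,255))
    for y in range((y0+9)//10*10,y1,10):
        cv2.line(c,(0,(y-y0)*f),(5,(y-y0)*f),(0,0,255),1); cv2.putText(c,str(y),(6,(y-y0)*f+4),0,.35,(0,0,255))
    cv2.imwrite(name,c)
crop(a,205,155,305,265,5,"pics/s1.png")
crop(b,180,155,290,240,7,"pics/t1.png")
crop(a,220,225,320,350,4,"pics/s2.png")
crop(b,80,175,180,255,7,"pics/t2.png")
```

```text
(no output)
```

View pics/s1.png

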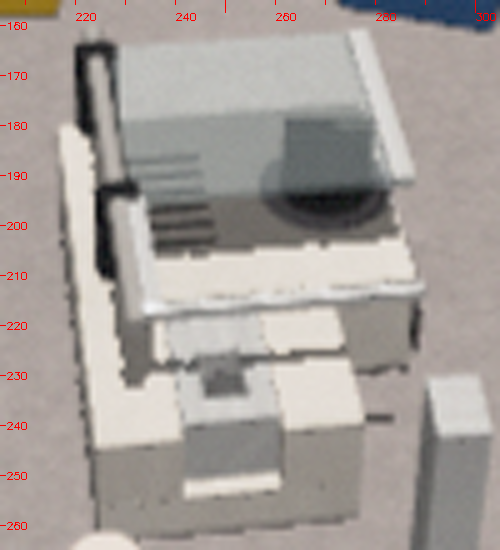

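View pics/t1.png

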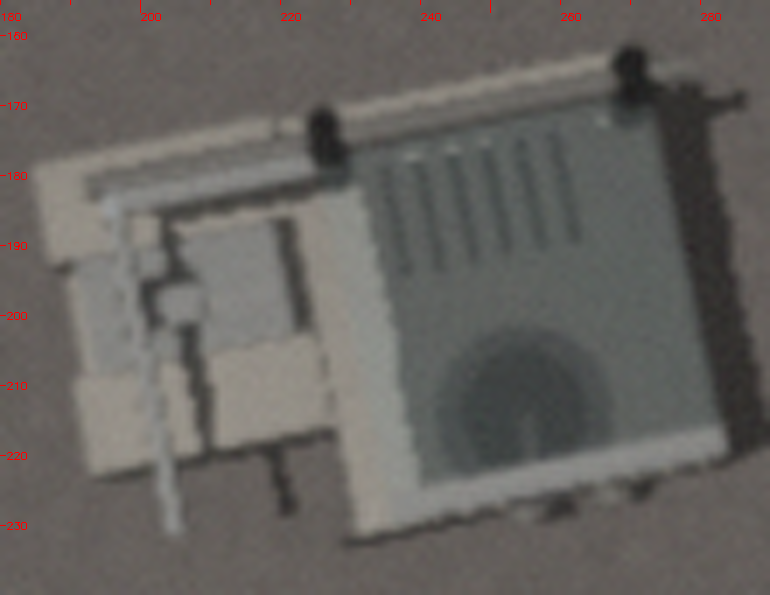

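View pics/s2.png

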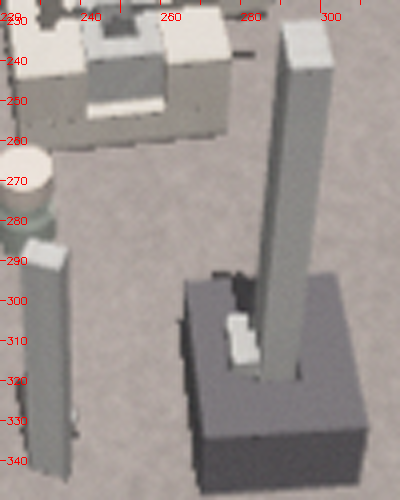

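View pics/t2.png

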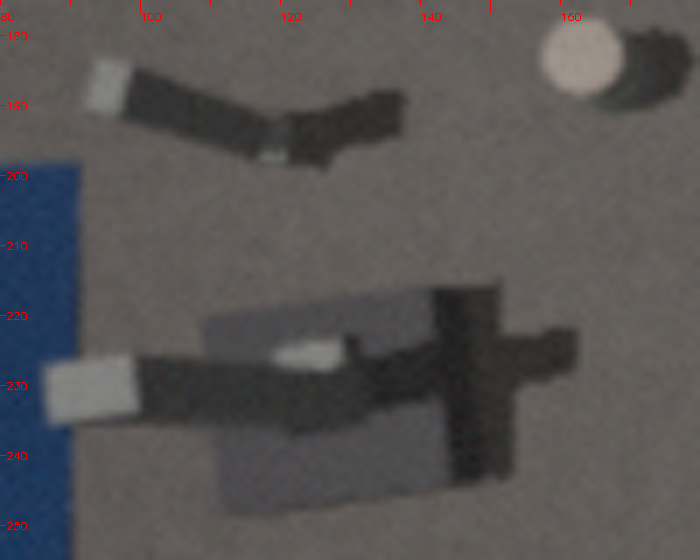

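```bash
cat > h.py <<'E'
import numpy as np, cv2
from plant import r
from scipy.optimize import least_squares
from scipy.spatial.transform import Rotation as Ro
C={n:r.camera_params(n) for n in("side","top")}
def proj(n,X):
    c=C[n]; X=np.atleast_2d(X)@c["R"].T+c["t"]; f=192/np.tan(np.radians(c["vfov"]/2))
    return np.c_[c["cx"]+f*X[:,0]/X[:,2], c["cy"]+f*X[:,1]/X[:,2]]
def place(p,L): # p x,y,yaw ; L mm local
    return Ro.from_euler("z",p[2]).apply(np.atleast_2d(L)/1000.)+[p[0],p[1],0]
def backproj(n,uv,z):
    c=C[n]; f=192/np.tan(np.radians(c["vfov"]/2))
    d=np.array([(uv[0]-c["cx"])/f,(uv[1]-c["cy"])/f,1])@c["R"]; o=-c["R"].T@c["t"]
    return o+d*(z-o[2])/d[2]
def fit(obs,x0):
    def res(p): return np.concatenate([(proj(n,place(p,L))-uv).ravel() for n,L,uv in obs])
    s=least_squares(res,x0,loss="soft_l1"); return s.x,res(s.x).reshape(-1,2)
def crop(im,x0,y0,x1,y1,f,name,pts=()):
    c=cv2.resize(im[y0:y1,x0:x1,::-1],None,fx=f,fy=f,interpolation=cv2.INTER_CUBIC)
    for p in pts: cv2.circle(c,(int((p[0]+.5-x0)*f),int((p[1]+.5-y0)*f)),2,(0,0,255),-1)
    for x in range((x0+9)//10*10,x1,10):
        cv2.line(c,((x-x0)*f,0),((x-x0)*f,5),(0,0,255),1); cv2.putText(c,str(x),((x-x0)*f,16),0,.35,(0,0,255))
    for y in range((y0+9)//10*10,y1,10):
        cv2.line(c,(0,(y-y0)*f),(5,(y-y0)*f),(0,0,255),1); cv2.putText(c,str(y),(6,(y-y0)*f+4),0,.35,(0,0,255))
    cv2.imwrite(name,c)
E
python3 - <<'E'
from h import *
u=[("top",(75,115,60),(185.2,178.5)),("top",(-35,115,60),(192.8,222.5)),("top",(-35,30,60),(227.5,216.5)),("top",(-75,30,60),(231,232)),("top",(-63,85,103),(204.5,231)),
("side",(75,115,60),(224,244.4)),("side",(-35,115,60),(277.4,239.4)),("side",(75,115,0),(225,261.6)),("side",(-35,115,0),(276.6,257.6)),("side",(-63,85,103),(289.4,212.6))]
for k in (None,"top","side"):
    o=[q for q in u if k is None or q[0]==k]
    p,e=fit(o,[.55,.1,.15]); print(k,p,np.degrees(p[2])); print(e.round(1).tolist())
p,e=fit(u,[.55,.1,.15])
o=[("top",(35,40,45),(108.9,220.4)),("top",(35,-40,45),(142.4,216.4)),("top",(-35,-40,45),(144.6,244.3)),("top",(-35,40,45),(112.1,248.9)),
("side",(35,-40,45),(265.8,295)),("side",(-35,-40,45),(303.8,293.3)),("side",(-35,40,45),(312,331.8)),("side",(35,40,45),(271.3,334.3))]
s,e=fit(o,[.4,.3,.1]); print("stand",s,np.degrees(s[2])); print(e.round(1).tolist())
# other orientation (80 along x)
o=[("top",(8,12,235),(86.3,226.5)),("top",(8,-12,235),(99,225.5)),("top",(-8,-12,235),(100,234)),("top",(-8,12,235),(87,236)),
("side",(8,-12,235),(290.8,230)),("side",(-8,-12,235),(301.5,230)),("side",(-8,12,235),(303.3,242)),("side",(8,12,235),(292.5,242))]
q,e=fit(o,[.4,.3,.1]); print("stay top",q,np.degrees(q[2])); print(e.round(1).tolist())
print("lug",proj("side",place(q,(20,0,57))),proj("top",place(q,(20,0,57))))
print(place(q,(0,0,125)),"angle to unit",np.degrees(p[2]-q[2]))
from_=r.recognise
cand=[(19+dx,78+d+dy,60) for d in (1,7.5,14) for dx in(-8.75,8.75) for dy in (-13.25,13.25)]
P=[(75,115,60),(-35,115,60),(-35,30,60),(-75,30,60),(-75,-100,60),(75,-100,60),(-63,85,103),(55,85,103),(-45,-35,97)]
import cv2
a=cv2.imread("pics/side0.png")[:,:,::-1]; b=cv2.imread("pics/top0.png")[:,:,::-1]
h=[(19+dx,85.5+dy,60) for dx in(-8.75,8.75) for dy in (-13.25,13.25)]
crop(a,205,155,305,265,5,"pics/s3.png",proj("side",place(p,P+h)))
crop(b,180,155,290,240,7,"pics/t3.png",proj("top",place(p,P+h)))
E
```

```text
None [0.58249098 0.03216125 0.168823  ] 9.6728455352976
[[-0.2, -0.3], [-0.0, 0.1], [0.1, -0.5], [-0.4, 0.3], [0.5, 0.4], [-0.3, -1.2], [0.4, -0.7], [-0.4, 1.6], [-0.2, 1.0], [0.5, -0.5]]
top [0.58241713 0.03209555 0.16777066] 9.612550898226727
[[-0.1, -0.4], [-0.0, 0.1], [0.1, -0.5], [-0.4, 0.3], [0.5, 0.4]]
side [0.58290414 0.03240468 0.1727918 ] 9.900240837863844
[[-0.2, -1.1], [0.4, -0.7], [-0.3, 1.7], [-0.2, 1.0], [0.4, -0.5]]
stand [0.50958878 0.30330958 0.12089187] 6.926593780885622
[[-0.6, -0.3], [-1.3, -0.9], [-0.4, -0.2], [-0.9, -0.1], [0.5, -0.4], [0.4, -0.9], [0.4, -0.6], [-0.2, -0.5]]
stay top [0.5094764  0.30375069 0.08175382] 4.684148621460647
[[-0.2, 0.5], [-0.3, 0.2], [-0.8, 0.1], [-0.5, -0.6], [-0.1, -0.2], [-0.1, -0.4], [0.2, -0.7], [-0.0, -0.5]]
lug [[277.45791232 308.57298046]] [[123.81316411 223.72104421]]
[[0.5094764  0.30375069 0.125     ]] angle to unit 4.988696913836953
```

View pics/s3.png

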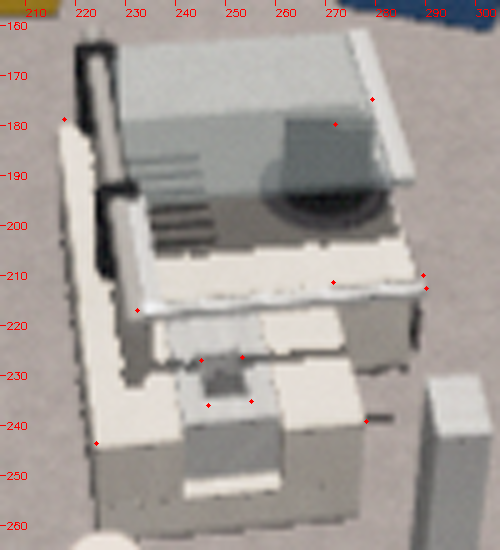

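View pics/t3.png

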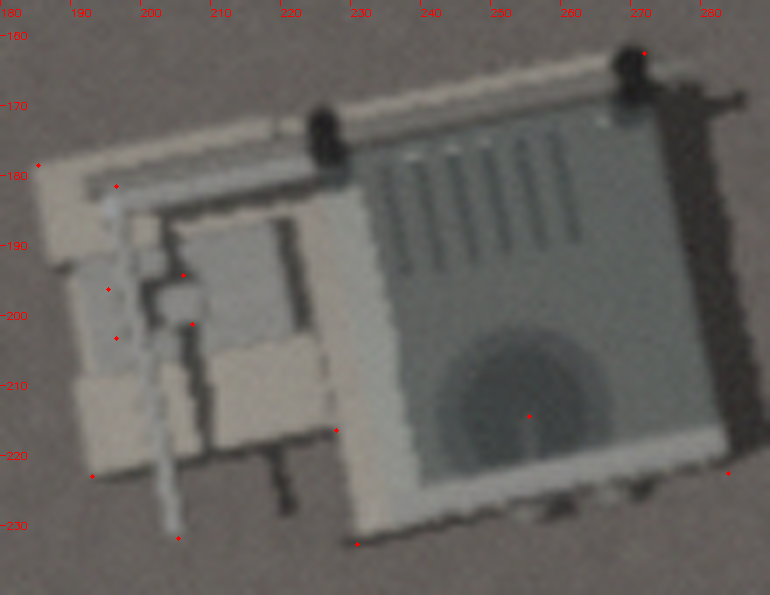

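Run:
```python
from h import *
import cv2
p=[0.58249,0.03216,0.16882]
def loc(n,uv,z): return ((Ro.from_euler("z",-p[2]).apply(backproj(n,uv,z)-[p[0],p[1],0]))*1000).round(1)
print("right edge",loc("top",(208.8,198.3),.06), "patch left at floor",loc("top",(202.6,198.5),.03))
print("near edge side",loc("side",(249.5,233.6),.06), "gray block front edge",loc("side",(250,238.5),.06),loc("top",(170,200),.06))
a=cv2.imread("pics/side0.png")[:,:,::-1]; b=cv2.imread("pics/top0.png")[:,:,::-1]
crop(a,235,210,275,255,15,"pics/s4.png")
crop(b,185,180,225,215,18,"pics/t4.png")
```

```text
right edge [15.7 66.9 60. ] patch left at floor [21.9 84.8 30. ]
near edge side [20.4 93.9 60. ] gray block front edge [ 21.1 108.   60. ] [ 29.1 159.6  60. ]
```

View pics/s4.png

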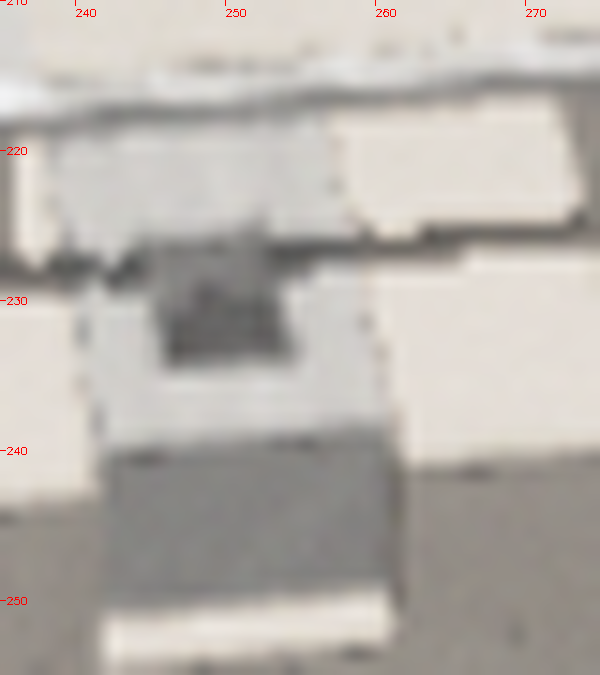

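View pics/t4.png

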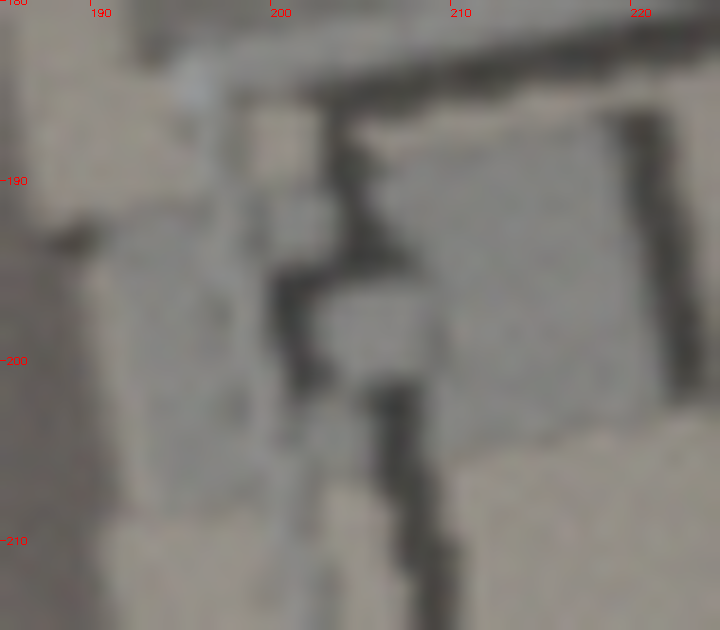

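```bash
cat >> h.py <<'E'
U=[0.58249,0.03216,0.16882]
def tri(uvt,uvs):
    def res(X): return np.r_[(proj("top",X)-uvt).ravel(),(proj("side",X)-uvs).ravel()]
    s=least_squares(res,[.5,.2,.1]); return s.x.round(4),s.fun.round(1)
def rows(target,yaw=None,st=None):
    st=st or r.get_state(); R=Ro.from_euler("xyz",st["eef_rot"],degrees=True)
    d=np.asarray(target)-st["tcp_pos"]; print("tool shift mm",(R.inv().apply(d)*1000).round(2), "after-yaw" )
    if yaw is not None:
        R2=Ro.from_euler("xyz",[180,0,yaw],degrees=True); rv=(R.inv()*R2).as_rotvec(); print("rotvec",rv.round(4)); print("shift in final frame",(R2.inv().apply(d)*1000).round(2))
def show(st=None):
    st=st or r.get_state(); print("t",round(st["time_s"],2),"tcp",st["tcp_pos"].round(4),"rot",st["eef_rot"].round(2),"F",st["contact_force"].round(2),"M",st["moment"].round(2),"w",round(st["gripper_width"],4))
E
python3 - <<'E'
from h import *
print("small stay top",tri((94.5,187),(230.6,286)))
print("vial top",tri((162,183.5),(225.5,264)))
print("woodblock",tri((133,154),(178,308)))
for n,X in(("arm post",(-73,85,0)),("sock",(19,80.5,0)),("knob",(-45,-35,0))): print(n,place(U,X).round(4))
rows([0.5095,0.3037,0.30],6)
E
```

```text
small stay top (array([0.6059, 0.3369, 0.1536]), array([ 0. , -0.2,  0.1,  0. ]))
vial top (array([0.627 , 0.2136, 0.0612]), array([ 0. , -0.9,  0.7,  0.1]))
woodblock (array([0.707 , 0.2945, 0.0304]), array([-0. , -0.2,  0.2,  0. ]))
arm post [[0.4962 0.1037 0.    ]]
sock [[0.5877 0.1147 0.    ]]
knob [[ 0.544  -0.0099  0.    ]]
tool shift mm [407.52 244.   -73.42] after-yaw
rotvec [ 0.     -0.     -0.3805]
shift in final frame [287.75 377.9  -73.45]
```

```bash
python3 -m inch '0 0 -0.0245 0 0 -0.095 1;0 0 -0.0245 0 0 -0.095 1;0 0 -0.0245 0 0 -0.095 1;0 0 0 0 0 -0.0955 1;0.0205 0.027 0 0 0 0 1;0.0205 0.027 0 0 0 0 1;0.0205 0.027 0 0 0 0 1;0.0205 0.027 0 0 0 0 1;0.0205 0.027 0 0 0 0 1;0.0205 0.027 0 0 0 0 1;0.0205 0.027 0 0 0 0 1;0.0205 0.027 0 0 0 0 1;0.0205 0.027 0 0 0 0 1;0.0205 0.027 0 0 0 0 1;0.0205 0.027 0 0 0 0 1;0.0205 0.027 0 0 0 0 1;0.0205 0.027 0 0 0 0 1;0.0205 0.027 0 0 0 0 1;0 0 0 0 0 0 1' 60
python3 - <<'E'
from h import *
show(); rows([0.5095,0.3037,0.188],6)
E
```

```text
time_s: 2.78
tcp_pos: [0.5115, 0.2997, 0.3]
eef_rot: [179.9, -0.0, 5.8]
contact_force: [-0.4, 0.7, 0.6]
gripper_width: 0.0877
t 2.78 tcp [0.5115 0.2997 0.3   ] rot [ 1.7994e+02 -1.0000e-02  5.7900e+00] F [-0.43  0.74  0.65] M [ 0.05  0.05 -0.02] w 0.0877
tool shift mm [ -1.62  -4.26 112.03] after-yaw
rotvec [ 0.0011 -0.0002 -0.0037]
shift in final frame [ -1.58  -4.15 112.03]
```

```bash
python3 -m inch '-0.0015 -0.004 0 0 0 0 1;0 0 0 0 0 0 1;0 0 0.028 0 0 0 1;0 0 0.028 0 0 0 1;0 0 0 0 0 0 1'
python3 - <<'E'
from h import *
show(); rows([0.5095,0.3037,0.188],6)
a=r.capture("side"); crop(a,240,200,340,320,5,"pics/s5.png")
b=r.capture("top"); crop(b,60,180,170,260,7,"pics/t5.png")
E
```

```text
time_s: 3.2
tcp_pos: [0.5036, 0.3068, 0.2388]
eef_rot: [179.8, 0.4, 6.0]
contact_force: [-0.5, 0.5, -2.0]
gripper_width: 0.0879
t 3.2 tcp [0.5036 0.3068 0.2388] rot [179.79   0.41   6.05] F [-0.49  0.51 -1.95] M [-0.24  0.18 -0.01] w 0.0879
tool shift mm [ 5.89  3.54 50.8 ] after-yaw
rotvec [0.0036 0.0071 0.0008]
shift in final frame [ 5.54  3.72 50.83]
```

View pics/s5.png

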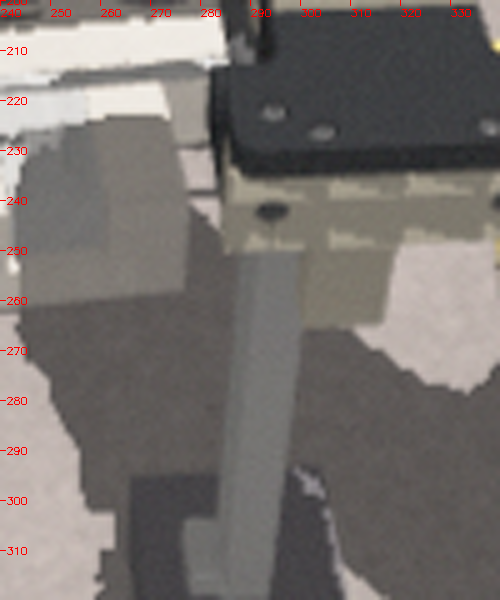

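View pics/t5.png

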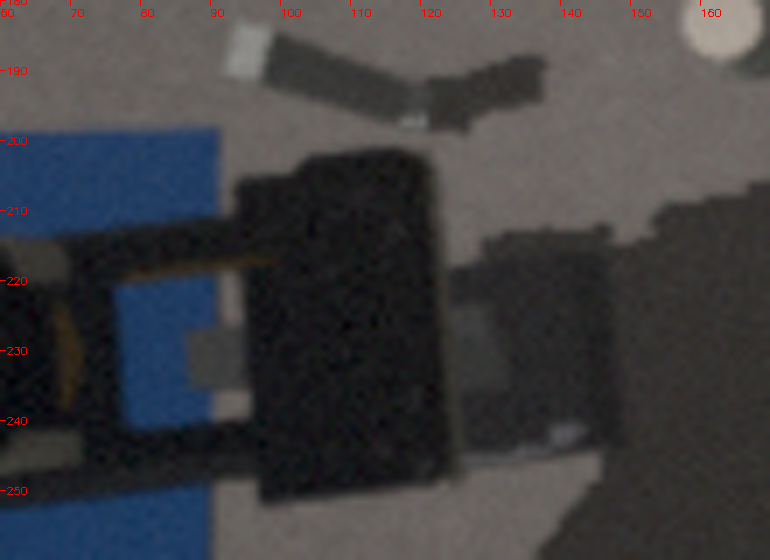

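```bash
python3 -m inch '0 0 0 0 0 0 1;0 0 0 0 0 0 1;0 0 0 0 0 0 1'
python3 - <<'E'
from h import *
st=r.get_state(); show(); rows([0.5095,0.3037,0.188],6)
R=Ro.from_euler("xyz",st["eef_rot"],degrees=True)
for y in (-44,44,-65,65):
  for x in (-9.5,9.5): print(y,x,proj("side",R.apply(np.array([x,y,0])/1e3)+st["tcp_pos"]).round(1))
a=r.capture("side"); crop(a,210,130,390,300,4,"pics/s6.png")
E
```

```text
time_s: 3.55
tcp_pos: [0.5073, 0.3081, 0.2457]
eef_rot: [-179.9, -0.1, 6.0]
contact_force: [0.4, -0.2, -0.2]
gripper_width: 0.0875
t 3.55 tcp [0.5073 0.3081 0.2457] rot [-1.7992e+02 -1.2000e-01  6.0300e+00] F [ 0.44 -0.21 -0.19] M [-0.05 -0.01  0.02] w 0.0875
tool shift mm [ 1.63  4.69 57.73] after-yaw
rotvec [-0.0015 -0.002   0.0005]
shift in final frame [ 1.75  4.61 57.73]
-44 -9.5 [[310.8 254.9]]
-44 9.5 [[297.  255.4]]
44 -9.5 [[301.1 211.8]]
44 9.5 [[288.8 212.2]]
-65 -9.5 [[313.5 266.7]]
-65 9.5 [[299.3 267.3]]
65 -9.5 [[299.1 202.9]]
65 9.5 [[287.1 203.3]]
```

View pics/s6.png

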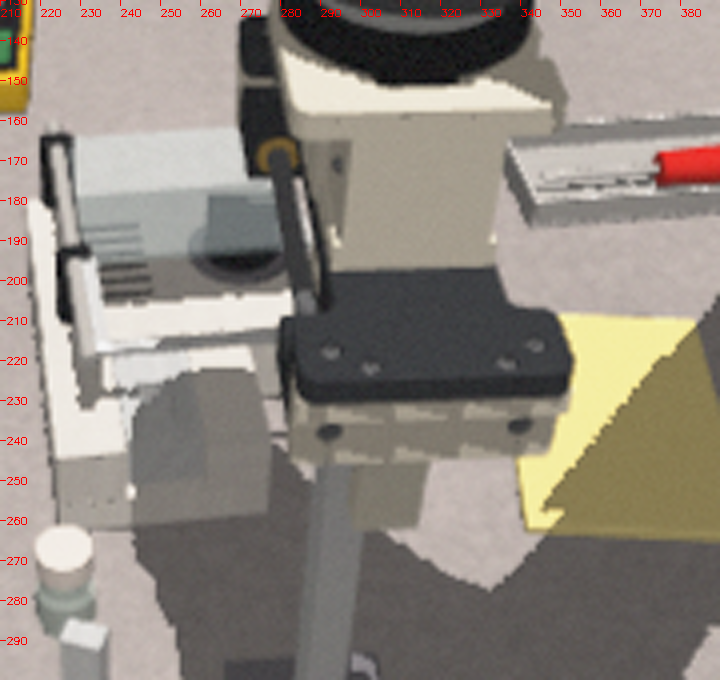

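```bash
python3 -m inch '0.0017 0.0046 0 0 0 0 1;0 0 0.02 0 0 0 1;0 0 0.02 0 0 0 1;0 0 0.0177 0 0 0 1;0 0 0 0 0 0 1;0 0 0 0 0 0 1;0 0 0 0 0 0 1;0 0 0 0 0 0 1'
python3 - <<'E'
from h import *
show(); rows([0.5095,0.3037,0.188],6)
E
```

```text
time_s: 4.27
tcp_pos: [0.5098, 0.3034, 0.188]
eef_rot: [-179.9, -0.1, 6.0]
contact_force: [-0.1, -0.3, 0.2]
gripper_width: 0.0875
t 4.27 tcp [0.5098 0.3034 0.188 ] rot [-1.7993e+02 -1.1000e-01  6.0100e+00] F [-0.06 -0.32  0.22] M [-0.05  0.06  0.  ] w 0.0875
tool shift mm [-0.26 -0.3  -0.04] after-yaw
rotvec [-0.0013 -0.002   0.0001]
shift in final frame [-0.26 -0.3  -0.04]
```

```bash
python3 -m inch '0 0 0 0 0 0 0.4;0 0 0 0 0 0 0.3;0 0 0 0 0 0 0.2;0 0 0 0 0 0 0.1;0 0 0 0 0 0 0;0 0 0 0 0 0 0;0 0 0 0 0 0 0;0 0 0 0 0 0 0;0 0 0 0 0 0 0;0 0 0 0 0 0 0' 55
python3 - <<'E'
from h import *
show()
E
```

```text
time_s: 5.1
tcp_pos: [0.509, 0.303, 0.1863]
eef_rot: [180.0, 0.0, 6.0]
contact_force: [0.5, 0.6, 0.3]
gripper_width: 0.0267
t 5.1 tcp [0.509  0.303  0.1863] rot [180.   0.   6.] F [0.5  0.59 0.33] M [0.23 0.01 0.  ] w 0.0267
```

```bash
python3 -m inch '0 0 0 0 0 0 0;0 0 0 0 0 0 0;0 0 0 0 0 0 0;0 0 0 0 0 0 0' 60
python3 - <<'E'
from h import *
show()
E
```

```text
time_s: 5.43
tcp_pos: [0.509, 0.303, 0.1863]
eef_rot: [-180.0, 0.0, 6.0]
contact_force: [-0.9, 0.4, -0.4]
gripper_width: 0.0235
t 5.43 tcp [0.509  0.303  0.1863] rot [-180.    0.    6.] F [-0.85  0.44 -0.37] M [ 0.1  -0.13 -0.03] w 0.0235
```

```bash
python3 -m inch '0 0 -0.01 0 0 0 0;0 0 -0.015 0 0 0 0;0 0 -0.02 0 0 0 0;0 0 -0.02 0 0 0 0;0 0 -0.015 0 0 0 0;0 0 0 0 0 0 0;0 0 0 0 0 0 0;0 0 0 0 0 0 0' 60
python3 - <<'E'
from h import *
show()
a=r.capture("side"); crop(a,205,130,335,320,3,"pics/s7.png")
b=r.capture("top"); crop(b,60,160,260,260,4,"pics/t7.png")
E
```

```text
time_s: 6.1
tcp_pos: [0.5084, 0.3026, 0.2656]
eef_rot: [180.0, 0.1, 6.0]
contact_force: [0.5, 0.5, -2.4]
gripper_width: 0.0236
t 6.1 tcp [0.5084 0.3026 0.2656] rot [1.7998e+02 7.0000e-02 5.9900e+00] F [ 0.53  0.49 -2.39] M [-0.05  0.04 -0.06] w 0.0236
```

View pics/s7.png

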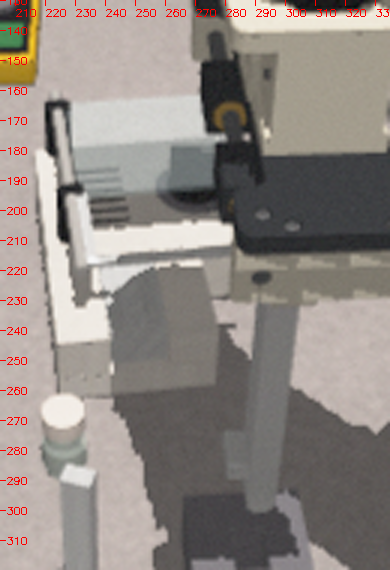

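View pics/t7.png

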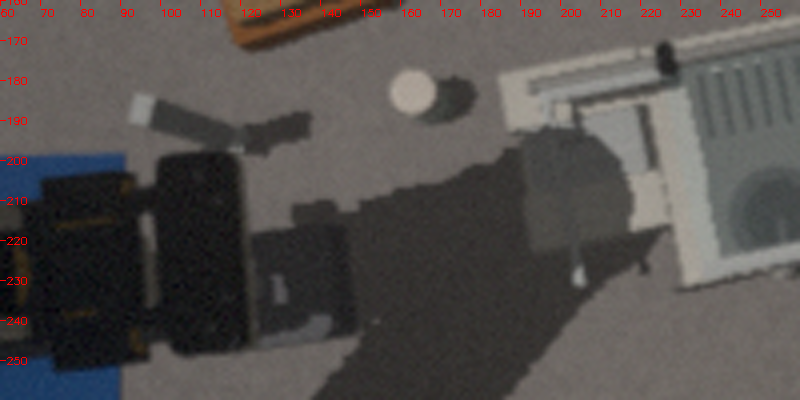

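Run:
```python
from h import *
for X in((-100,82,265),(-74,82,219)): print(place(U,X).round(4)); rows(place(U,X)[0],9.67)
a=r.capture("side"); crop(a,265,215,325,325,5,"pics/s8.png")
```

```text
[[0.4701 0.0962 0.265 ]]
tool shift mm [-59.64 201.21   0.46] after-yaw
rotvec [ 0.0012  0.0019 -0.0642]
shift in final frame [-7.2430e+01  1.9697e+02  1.0000e-01]
[[0.4958 0.1006 0.219 ]]
tool shift mm [-33.61 199.49  46.41] after-yaw
rotvec [ 0.0012  0.0019 -0.0642]
shift in final frame [-46.43 196.97  46.1 ]
```

View pics/s8.png

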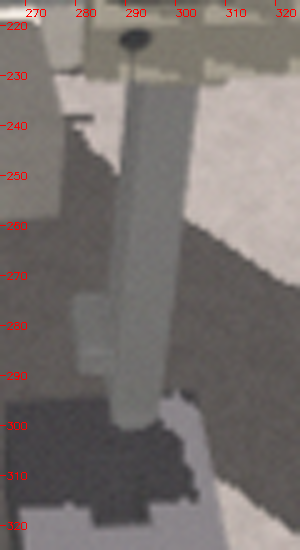

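```bash
python3 -m inch '0 0 0 0 0 -0.064 0;-0.0072 0.0197 0 0 0 0 0;-0.0072 0.0197 0 0 0 0 0;-0.0072 0.0197 0 0 0 0 0;-0.0072 0.0197 0 0 0 0 0;-0.0072 0.0197 0 0 0 0 0;-0.0072 0.0197 0 0 0 0 0;-0.0072 0.0197 0 0 0 0 0;-0.0072 0.0197 0 0 0 0 0;-0.0072 0.0197 0 0 0 0 0;-0.0072 0.0197 0 0 0 0 0;0 0 0 0 0 0 0;0 0 0 0 0 0 0;0 0 0 0 0 0 0;0 0 0 0 0 0 0;0 0 0 0 0 0 0' 60
python3 - <<'E'
from h import *
show()
a=r.capture("side"); crop(a,215,140,345,320,4,"pics/s9.png")
b=r.capture("top"); crop(b,150,150,290,270,5,"pics/t9.png")
rows(place(U,(-100,82,219))[0],9.67)
E
```

```text
time_s: 7.58
tcp_pos: [0.4712, 0.0971, 0.2662]
eef_rot: [180.0, 0.0, 9.7]
contact_force: [-0.1, 0.0, -2.0]
gripper_width: 0.0237
t 7.58 tcp [0.4712 0.0971 0.2662] rot [1.8e+02 1.0e-02 9.7e+00] F [-0.06  0.01 -2.01] M [-0.07 -0.02  0.04] w 0.0237
tool shift mm [-1.19  0.74 47.19] after-yaw
rotvec [0.0001 0.0003 0.0006]
shift in final frame [-1.2   0.74 47.19]
```

View pics/s9.png

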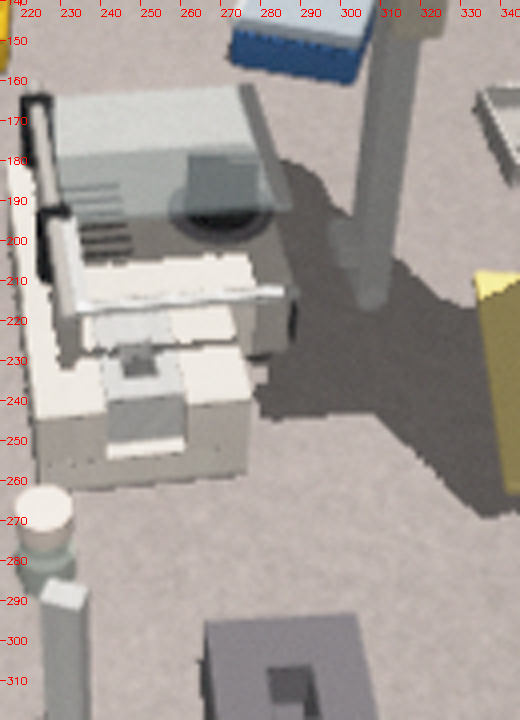

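View pics/t9.png

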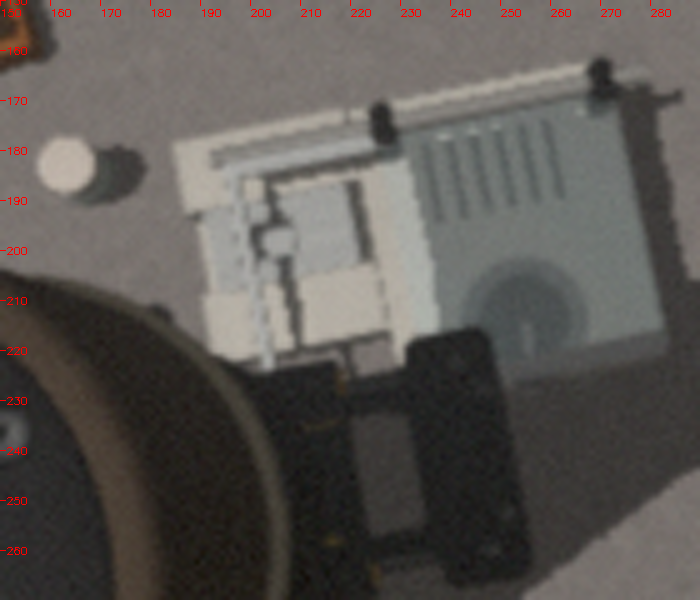

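Run:
```python
from h import *
st=r.get_state(); c=st["tcp_pos"]
q=[c[0],c[1],np.radians(9.7)]; z0=(c[2]-.1713)*1000
L=[(x,y,z0+z) for z in (12,60,140) for x,y in((-8,12),(8,12))]+[(-8,4,z0),(8,4,z0)]+[(20,12,z0+42),(8,12,z0+42),(20,12,z0+30)]
P=proj("side",place(q,L)); print(P.round(1))
a=r.capture("side"); crop(a,290,170,330,230,10,"pics/s10.png",P)
```

```text
[[312.3 212.3]
 [304.5 212.9]
 [314.8 194. ]
 [306.7 194.5]
 [319.3 160.2]
 [310.8 160.7]
 [310.8 214.1]
 [303.1 214.6]
 [299.9 202. ]
 [305.9 201.6]
 [299.4 206.6]]
```

View pics/s10.png

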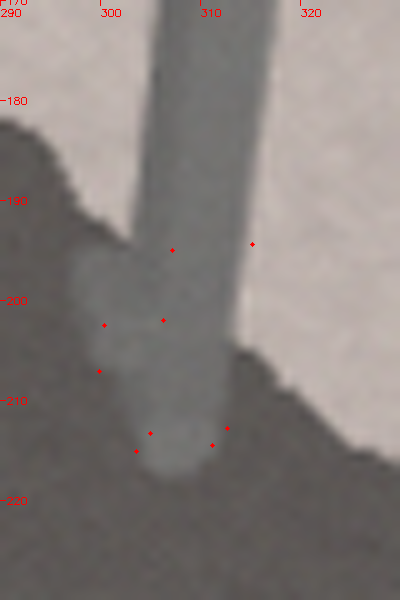

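```bash
python3 -m inch '-0.001 0.001 0.015 0 0 0 0;0 0 0.016 0 0 0 0;0 0 0.016 0 0 0 0;0 0 0 0 0 0 0;0.008 0 0 0 0 0 0;0.008 0 0 0 0 0 0;0.007 0 0 0 0 0 0;0 0 0 0 0 0 0;0 0 0 0 0 0 0;0 0 0 0 0 0 0;0 0 0 0 0 0 0' 60
python3 - <<'E'
from h import *
show()
a=r.capture("side"); crop(a,215,140,345,280,4,"pics/s11.png")
st=r.get_state(); print((Ro.from_euler("z",-U[2]).apply(st["tcp_pos"]-[U[0],U[1],0])*1e3).round(1))
E
```

```text
time_s: 8.65
tcp_pos: [0.4928, 0.0993, 0.2195]
eef_rot: [-180.0, 0.0, 9.7]
contact_force: [-0.2, -0.7, -2.5]
gripper_width: 0.0238
t 8.65 tcp [0.4928 0.0993 0.2195] rot [-180.      0.      9.65] F [-0.18 -0.69 -2.47] M [-0.05 -0.02 -0.01] w 0.0238
[-77.1  81.2 219.5]
```

View pics/s11.png

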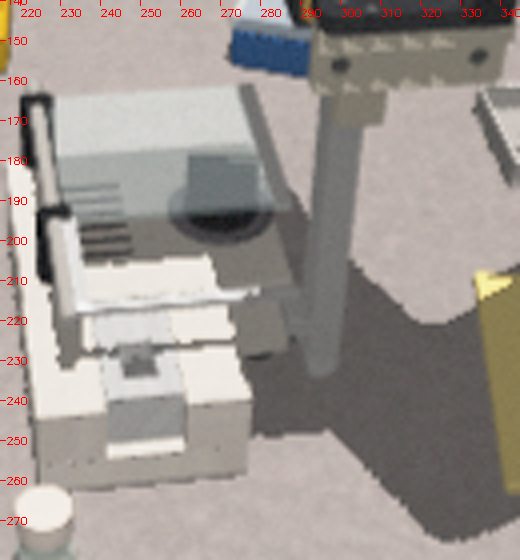

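```bash
python3 - <<'E'
import numpy as np
x,z=-77.1,219.5
pr=(x,z)
for th,rho in [(0,109),(.1,109),(.2,109),(.3,109),(.4,109),(.5,108),(.6,108),(.7,107),(.8,107),(.9,106),(1.0,105),(1.1,104),(1.2,103),(1.3,102),(1.4,101),(1.438,100)]:
    Ex=55-rho*np.cos(th)-3*np.sin(th); Ez=103+rho*np.sin(th)-3*np.cos(th)
    t=(Ex-21,Ez+129.3); print(th,np.round(t,1),"d x,z(tool)",round(t[0]-pr[0],1),round(-(t[1]-pr[1]),1)); pr=t
E
python3 -m inch '0.0025 0 0 0 0 0 0;0 0 -0.004 0 0 0 0;0 0 -0.004 0 0 0 0;0 0 -0.003 0 0 0 0;0 0 0 0 0 0 0;0 0 0 0 0 0 0;0 0 0 0 0 0 0' 60
python3 - <<'E'
from h import *
show()
st=r.get_state(); print((Ro.from_euler("z",-U[2]).apply(st["tcp_pos"]-[U[0],U[1],0])*1e3).round(1))
E
```

```text
0 [-75.  229.3] d x,z(tool) 2.1 -9.8
0.1 [-74.8 240.2] d x,z(tool) 0.2 -10.9
0.2 [-73.4 251. ] d x,z(tool) 1.3 -10.8
0.3 [-71.  261.6] d x,z(tool) 2.4 -10.6
0.4 [-67.6 272. ] d x,z(tool) 3.5 -10.3
0.5 [-62.2 281.4] d x,z(tool) 5.3 -9.5
0.6 [-56.8 290.8] d x,z(tool) 5.4 -9.4
0.7 [-49.8 298.9] d x,z(tool) 7.1 -8.1
0.8 [-42.7 307. ] d x,z(tool) 7.1 -8.0
0.9 [-34.2 313.5] d x,z(tool) 8.5 -6.5
1.0 [-25.3 319. ] d x,z(tool) 9.0 -5.6
1.1 [-15.8 323.6] d x,z(tool) 9.4 -4.6
1.2 [ -6.1 327.2] d x,z(tool) 9.7 -3.6
1.3 [  3.8 329.8] d x,z(tool) 9.9 -2.6
1.4 [ 13.9 331.3] d x,z(tool) 10.1 -1.5
1.438 [ 17.8 331. ] d x,z(tool) 3.9 0.3
time_s: 9.28
tcp_pos: [0.4954, 0.0998, 0.2303]
eef_rot: [-180.0, -0.0, 9.7]
contact_force: [0.5, 0.2, -3.0]
gripper_width: 0.0239
t 9.28 tcp [0.4954 0.0998 0.2303] rot [-1.80e+02 -1.00e-02  9.67e+00] F [ 0.55  0.19 -2.97] M [-0.16 -0.2   0.01] w 0.0239
[-74.5  81.3 230.3]
```

```bash
python3 -m inch '0 0 -0.005 0 0 0 0;0 0 -0.005 0 0 0 0;0.001 0 -0.005 0 0 0 0;0.0005 0 -0.005 0 0 0 0;0.001 0 -0.005 0 0 0 0;0.001 0 -0.005 0 0 0 0;0 0 0 0 0 0 0;0 0 0 0 0 0 0' 60
python3 - <<'E'
from h import *
show()
a=r.capture("side"); crop(a,215,120,345,260,4,"pics/s12.png")
st=r.get_state(); print((Ro.from_euler("z",-U[2]).apply(st["tcp_pos"]-[U[0],U[1],0])*1e3).round(1))
E
```

```text
time_s: 9.95
tcp_pos: [0.4992, 0.1005, 0.2607]
eef_rot: [-180.0, -0.0, 9.7]
contact_force: [0.2, 0.9, -5.0]
gripper_width: 0.0232
t 9.95 tcp [0.4992 0.1005 0.2607] rot [-1.7999e+02 -4.0000e-02  9.6600e+00] F [ 0.25  0.87 -5.04] M [-0.21  0.02 -0.06] w 0.0232
[-70.8  81.3 260.4]
```

View pics/s12.png

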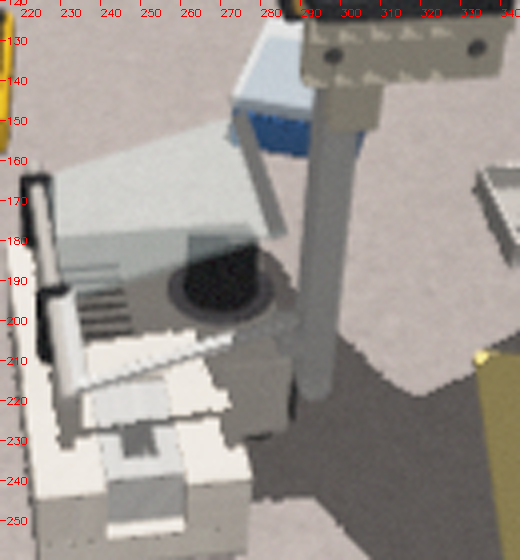

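```bash
python3 -m inch '0.0017 0 -0.0055 0 0 0 0;0.0018 0 -0.0055 0 0 0 0;0.0026 0 -0.0048 0 0 0 0;0.0027 0 -0.0047 0 0 0 0;0.0027 0 -0.0047 0 0 0 0;0.0027 0 -0.0047 0 0 0 0;0.0035 0 -0.0041 0 0 0 0;0.0035 0 -0.004 0 0 0 0;0.0036 0 -0.004 0 0 0 0;0.0036 0 -0.004 0 0 0 0;0 0 0 0 0 0 0;0 0 0 0 0 0 0' 60
python3 - <<'E'
from h import *
show()
a=r.capture("side"); crop(a,215,90,345,260,4,"pics/s13.png")
st=r.get_state(); print((Ro.from_euler("z",-U[2]).apply(st["tcp_pos"]-[U[0],U[1],0])*1e3).round(1))
E
```

```text
time_s: 11.0
tcp_pos: [0.5273, 0.1052, 0.3065]
eef_rot: [-180.0, -0.0, 9.7]
contact_force: [-1.0, -0.2, -2.9]
gripper_width: 0.024
t 11.0 tcp [0.5273 0.1052 0.3065] rot [-1.80e+02 -2.00e-02  9.66e+00] F [-1.01 -0.17 -2.86] M [-0.2   0.38 -0.  ] w 0.024
[-42.4  81.3 306.2]
```

View pics/s13.png

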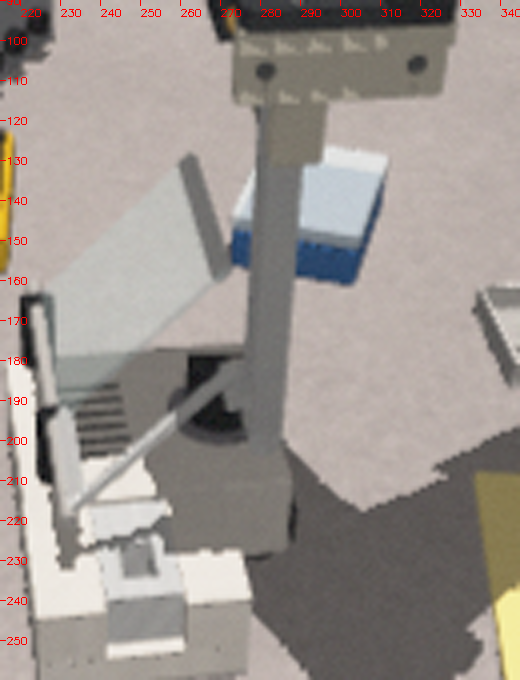

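```bash
python3 -m inch '0.0042 0 -0.0034 0 0 0 0;0.0043 0 -0.0034 0 0 0 0;0.0045 0 -0.0028 0 0 0 0;0.0045 0 -0.0028 0 0 0 0;0.0047 0 -0.0023 0 0 0 0;0.0047 0 -0.0023 0 0 0 0;0.0048 0 -0.0018 0 0 0 0;0.0049 0 -0.0018 0 0 0 0;0.0049 0 -0.0013 0 0 0 0;0.005 0 -0.0013 0 0 0 0;0.005 0 -0.0008 0 0 0 0;0.005 0 -0.0007 0 0 0 0;0.0039 0 0 0 0 0 0;0 0 0 0 0 0 0;0 0 0 0 0 0 0;0 0 0 0 0 0 0' 60
python3 - <<'E'
from h import *
show()
a=r.capture("side"); crop(a,195,60,325,260,3,"pics/s14.png")
st=r.get_state(); print((Ro.from_euler("z",-U[2]).apply(st["tcp_pos"]-[U[0],U[1],0])*1e3).round(1))
E
```

```text
time_s: 12.38
tcp_pos: [0.5863, 0.1153, 0.3309]
eef_rot: [-180.0, 0.0, 9.7]
contact_force: [-0.2, 0.7, -2.7]
gripper_width: 0.0238
t 12.38 tcp [0.5863 0.1153 0.3309] rot [-1.80e+02  1.00e-02  9.66e+00] F [-0.17  0.67 -2.66] M [-0.11  0.27 -0.03] w 0.0238
[ 17.7  81.3 331. ]
```

View pics/s14.png

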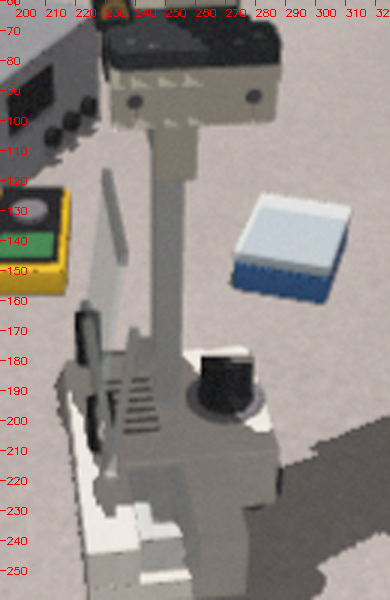

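```bash
python3 -m inch '0 0 0.008 0 0 0 0;0 0 0.01 0 0 0 0;0 0 0.01 0 0 0 0;0 0 0.01 0 0 0 0;0 0 0.01 0 0 0 0;0 0 0.01 0 0 0 0;0 0 0.01 0 0 0 0;0 0 0.01 0 0 0 0;0 0 0.006 0 0 0 0;0 0 0 0 0 0 0;0 0 0 0 0 0 0;0 0 0 0 0 0 0' 60
python3 - <<'E'
from h import *
show()
st=r.get_state(); c=st["tcp_pos"]; print((Ro.from_euler("z",-U[2]).apply(c-[U[0],U[1],0])*1e3).round(1))
q=[c[0],c[1],U[2]]; z0=(c[2]-.1713)*1000
L=[(x,y,z0+z) for z in (10,60) for x,y in((-8,12),(8,12))]+[(-8,4,z0),(8,4,z0)]+[(20,12,z0+42),(8,12,z0+42),(20,12,z0+30)]
H=[(19+dx,80.5+dy,60) for dx in(-8.75,8.75) for dy in (-13.25,13.25)]
a=r.capture("side"); crop(a,200,100,300,250,4,"pics/s15.png")
crop(a,230,185,275,245,10,"pics/s15b.png",list(proj("side",place(q,L)))+list(proj("side",place(U,H))))
b=r.capture("top"); crop(b,180,155,290,240,7,"pics/t15.png")
E
```

```text
time_s: 13.43
tcp_pos: [0.5868, 0.1154, 0.2475]
eef_rot: [180.0, -0.0, 9.7]
contact_force: [-1.1, -0.1, -1.8]
gripper_width: 0.0237
t 13.43 tcp [0.5868 0.1154 0.2475] rot [ 1.80e+02 -4.00e-02  9.67e+00] F [-1.1  -0.14 -1.78] M [-0.09  0.25 -0.  ] w 0.0237
[ 18.2  81.3 247.5]
```

View pics/s15.png

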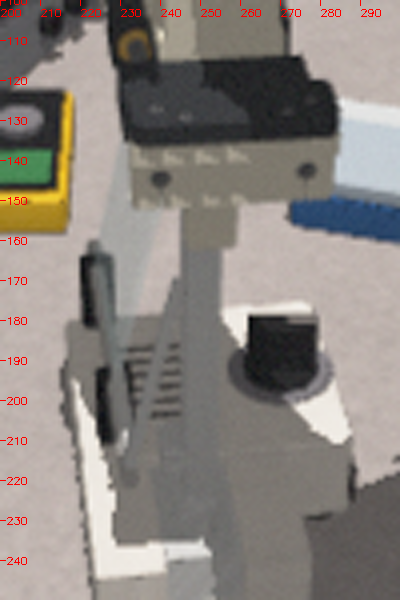

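View pics/s15b.png

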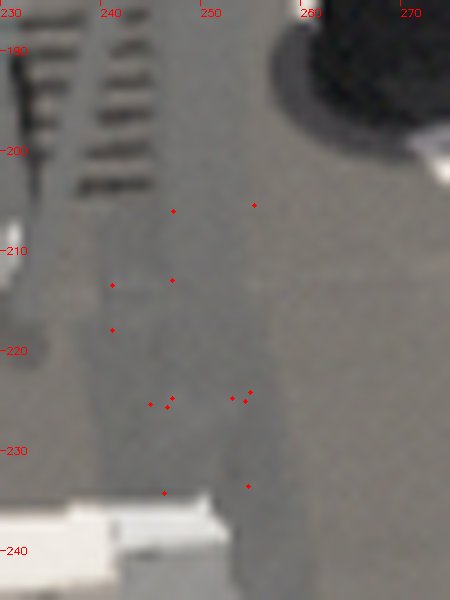

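View pics/t15.png

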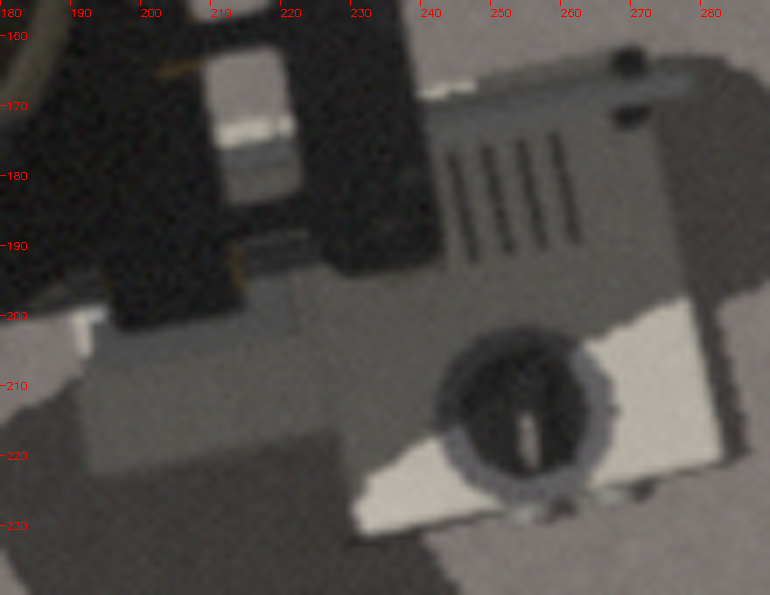

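Run:
```python
from h import *
acc=np.mean([r.capture("side").astype(float) for _ in range(6)],0)
g=acc[185:250,225:285].mean(2)
g=np.clip((g-70)/(140-70),0,1)*255
im=np.repeat(g[:,:,None],3,2).astype(np.uint8)
full=np.zeros((384,512,3),np.uint8); full[185:250,225:285]=im
crop(full,225,185,285,250,9,"pics/s16.png")
```

```text
(no output)
```

View pics/s16.png

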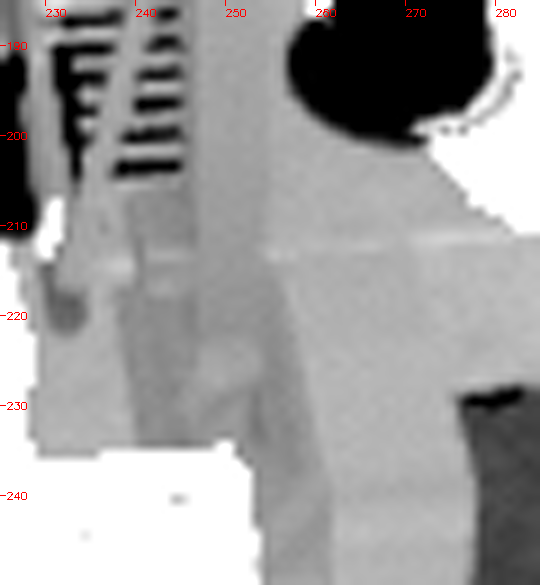

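```bash
python3 -m inch '0 0 0.005 0 0 0 0;0 0 0.005 0 0 0 0;0 0 0.002 0 0 0 0;0 0 0 0 0 0 0;0 0 0 0 0 0 0' 60; python3 -m inch '0 0 0.0015 0 0 0 0;0 0 0 0 0 0 0;0 0 0 0 0 0 0'; python3 -m inch '0 0 0.0015 0 0 0 0;0 0 0 0 0 0 0;0 0 0 0 0 0 0';python3 -m inch '0 0 0.0015 0 0 0 0;0 0 0 0 0 0 0;0 0 0 0 0 0 0'
```

```text
time_s: 14.25
tcp_pos: [0.5863, 0.1152, 0.2346]
eef_rot: [180.0, 0.0, 9.7]
contact_force: [-0.8, -0.2, -2.9]
gripper_width: 0.0239
time_s: 14.5
tcp_pos: [0.5864, 0.1153, 0.2336]
eef_rot: [-180.0, -0.0, 9.7]
contact_force: [-1.0, -0.6, -2.1]
gripper_width: 0.0236
time_s: 14.75
tcp_pos: [0.5864, 0.1153, 0.232]
eef_rot: [-180.0, 0.0, 9.7]
contact_force: [0.3, -0.3, -1.7]
gripper_width: 0.0235
time_s: 15.0
tcp_pos: [0.5864, 0.1153, 0.2304]
eef_rot: [180.0, 0.0, 9.7]
contact_force: [-0.0, -0.3, -2.8]
gripper_width: 0.024
```

```bash
for i in 1; do python3 -m inch '0 0 0.0015 0 0 0 0;0 0 0 0 0 0 0;0 0 0 0 0 0 0'; done; python3 -m inch '0 0 0.001 0 0 0 0;0 0 0 0 0 0 0;0 0 0 0 0 0 0'; python3 -c "
from h import *
show()"
```

```text
time_s: 15.25
tcp_pos: [0.5864, 0.1152, 0.2289]
eef_rot: [180.0, 0.0, 9.7]
contact_force: [0.1, -0.4, -2.6]
gripper_width: 0.0235
time_s: 15.5
tcp_pos: [0.5864, 0.1153, 0.228]
eef_rot: [180.0, 0.0, 9.7]
contact_force: [-1.4, -0.4, -2.1]
gripper_width: 0.0235
t 15.5 tcp [0.5864 0.1153 0.228 ] rot [1.80e+02 1.00e-02 9.66e+00] F [-1.4  -0.39 -2.08] M [-0.08  0.23 -0.03] w 0.0235
```

```bash
python3 -m inch '0 0 0.0015 0 0 0 0;0 0 0 0 0 0 0;0 0 0 0 0 0 0';python3 -m inch '0 0 0.0015 0 0 0 0;0 0 0 0 0 0 0;0 0 0 0 0 0 0'; python3 -m inch '0 0 0.001 0 0 0 0;0 0 0 0 0 0 0;0 0 0 0 0 0 0'; python3 -c "
from h import *
show()"
```

```text
time_s: 15.75
tcp_pos: [0.5864, 0.1153, 0.2264]
eef_rot: [180.0, 0.0, 9.7]
contact_force: [-0.7, 0.4, -3.0]
gripper_width: 0.0236
time_s: 16.0
tcp_pos: [0.5864, 0.1153, 0.2249]
eef_rot: [180.0, 0.0, 9.7]
contact_force: [-1.4, -0.5, -1.8]
gripper_width: 0.0233
time_s: 16.25
tcp_pos: [0.5864, 0.1153, 0.224]
eef_rot: [-180.0, 0.0, 9.7]
contact_force: [-0.7, -0.1, -1.5]
gripper_width: 0.0236
t 16.25 tcp [0.5864 0.1153 0.224 ] rot [-180.      0.      9.66] F [-0.69 -0.13 -1.53] M [-0.1   0.18 -0.02] w 0.0236
```

```bash
for i in 1; do python3 -m inch '0 0 0.002 0 0 0 0;0 0 0.002 0 0 0 0;0 0 0 0 0 0 0;0 0 0 0 0 0 0'; done; python3 -m inch '0 0 0.002 0 0 0 0;0 0 0.002 0 0 0 0;0 0 0 0 0 0 0;0 0 0 0 0 0 0'; python3 -c "
from h import *
show()
a=r.capture('side'); crop(a,200,90,300,250,4,'pics/s17.png')"
```

```text
time_s: 16.58
tcp_pos: [0.5865, 0.1153, 0.2199]
eef_rot: [180.0, 0.0, 9.7]
contact_force: [-1.2, -0.5, -2.4]
gripper_width: 0.0237
time_s: 16.92
tcp_pos: [0.5864, 0.1153, 0.2158]
eef_rot: [180.0, 0.0, 9.7]
contact_force: [-0.5, -0.3, -2.8]
gripper_width: 0.0236
t 16.92 tcp [0.5864 0.1153 0.2158] rot [1.80e+02 1.00e-02 9.67e+00] F [-0.45 -0.27 -2.76] M [-0.06  0.01  0.03] w 0.0236
```

View pics/s17.png

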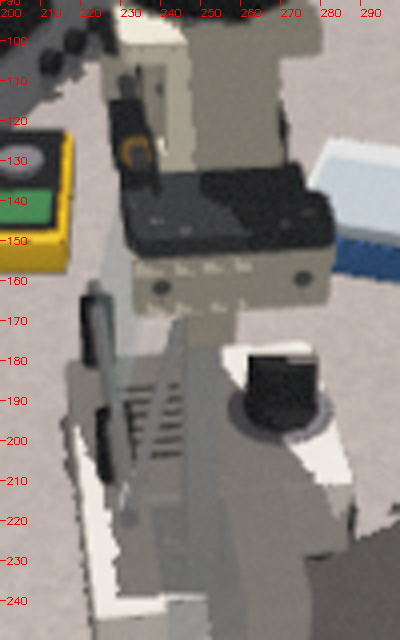

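```bash
python3 -m inch '0 0 0.002 0 0 0 0;0 0 0.002 0 0 0 0;0 0 0.002 0 0 0 0;0 0 0.002 0 0 0 0;0 0 0 0 0 0 0;0 0 0 0 0 0 0';  python3 -m inch '0 0 0.0015 0 0 0 0;0 0 0.0015 0 0 0 0;0 0 0 0 0 0 0;0 0 0 0 0 0 0'; python3 -m inch '0 0 0.001 0 0 0 0;0 0 0 0 0 0 0;0 0 0 0 0 0 0'; python3 -m inch '0 0 0.001 0 0 0 0;0 0 0 0 0 0 0;0 0 0 0 0 0 0'
```

```text
time_s: 17.47
tcp_pos: [0.5864, 0.1153, 0.2078]
eef_rot: [180.0, 0.0, 9.7]
contact_force: [-0.0, -0.5, -2.3]
gripper_width: 0.0237
time_s: 17.8
tcp_pos: [0.5864, 0.1153, 0.2049]
eef_rot: [180.0, 0.0, 9.7]
contact_force: [-1.1, -0.2, -1.7]
gripper_width: 0.0234
time_s: 18.05
tcp_pos: [0.5864, 0.1153, 0.204]
eef_rot: [180.0, 0.0, 9.7]
contact_force: [-0.1, -0.1, -2.3]
gripper_width: 0.0238
time_s: 18.3
tcp_pos: [0.5864, 0.1153, 0.203]
eef_rot: [180.0, 0.0, 9.7]
contact_force: [-0.2, -0.4, -1.2]
gripper_width: 0.0235
```

```bash
for i in 1; do python3 -m inch '0 0 0.001 0 0 0 0;0 0 0 0 0 0 0;0 0 0 0 0 0 0'; done; python3 -m inch '0 0 0.001 0 0 0 0;0 0 0 0 0 0 0;0 0 0 0 0 0 0'; python3 -c "
from h import *
show()"
```

```text
time_s: 18.55
tcp_pos: [0.5864, 0.1153, 0.202]
eef_rot: [180.0, 0.0, 9.7]
contact_force: [-0.2, -0.2, -2.0]
gripper_width: 0.0239
time_s: 18.8
tcp_pos: [0.5866, 0.1153, 0.2013]
eef_rot: [180.0, -0.0, 9.7]
contact_force: [-0.6, -1.2, -0.4]
gripper_width: 0.0239
t 18.8 tcp [0.5866 0.1153 0.2013] rot [ 1.80e+02 -3.00e-02  9.67e+00] F [-0.64 -1.24 -0.37] M [-0.15  0.16 -0.06] w 0.0239
```

Force is beginning to turn at the expected home height; a little further to confirm the seat.

```bash
for i in 1; do python3 -m inch '0 0 0.0005 0 0 0 0;0 0 0 0 0 0 0;0 0 0 0 0 0 0'; done; python3 -m inch '0 0 0.0005 0 0 0 0;0 0 0 0 0 0 0;0 0 0 0 0 0 0'; python3 -c "
from h import *
show()"
```

```text
time_s: 19.05
tcp_pos: [0.5867, 0.1153, 0.2013]
eef_rot: [180.0, -0.1, 9.7]
contact_force: [-1.3, -0.6, 4.0]
gripper_width: 0.0235
time_s: 19.3
tcp_pos: [0.5868, 0.1153, 0.2012]
eef_rot: [180.0, -0.1, 9.7]
contact_force: [-3.0, 0.4, 8.8]
gripper_width: 0.0238
t 19.3 tcp [0.5868 0.1153 0.2012] rot [ 1.80e+02 -8.00e-02  9.68e+00] F [-3.03  0.45  8.77] M [-0.09  1.21 -0.02] w 0.0238
```

```bash
python3 -m inch '0 0 -0.001 0 0 0 0;0 0 0 0 0 0 0;0 0 0 0 0 0 0.32;0 0 0 0 0 0 0.36;0 0 0 0 0 0 0.4;0 0 0 0 0 0 0.45;0 0 0 0 0 0 0.45;0 0 0 0 0 0 0.45;0 0 0 0 0 0 0.45' 20; python3 -c "
from h import *
show()
a=r.capture('side'); crop(a,200,90,300,250,4,'pics/s18.png')"
```

```text
time_s: 20.05
tcp_pos: [0.5864, 0.1153, 0.201]
eef_rot: [180.0, 0.0, 9.7]
contact_force: [-0.6, 0.6, -0.5]
gripper_width: 0.0395
t 20.05 tcp [0.5864 0.1153 0.201 ] rot [1.80e+02 1.00e-02 9.67e+00] F [-0.55  0.61 -0.5 ] M [-0.02 -0.02  0.06] w 0.0395
```

View pics/s18.png

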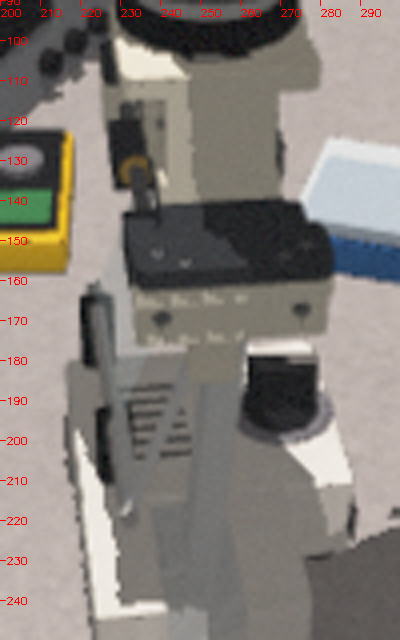

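```bash
python3 -m inch '0 0 -0.01 0 0 0 0.45;0 0 -0.015 0 0 0 0.45;0 0 -0.02 0 0 0 0.45;0 0 -0.02 0 0 0 0.45;0 0 -0.02 0 0 0 0.45;0 0 -0.02 0 0 0 0.45;-0.03 0 0 0 0 0 0.45;-0.03 0 0 0 0 0 0.45;-0.03 0 0 0 0 0 0.3;-0.03 0 0 0 0 0 0.2;-0.03 0 0 0 0 0 0.1;-0.03 0 0 0 0 0 0;0 0 0 0 0 0 0;0 0 0 0 0 0 0;0 0 0 0 0 0 0' 20; python3 -c "
from h import *
show()
a=r.capture('side'); crop(a,200,90,320,270,4,'pics/s19.png')
b=r.capture('top'); crop(b,170,140,290,240,6,'pics/t19.png')
"
```

```text
time_s: 21.35
tcp_pos: [0.4093, 0.0853, 0.3072]
eef_rot: [-180.0, -0.1, 9.7]
contact_force: [-0.4, 1.3, -0.2]
gripper_width: 0.0015
t 21.35 tcp [0.4093 0.0853 0.3072] rot [-1.7995e+02 -1.2000e-01  9.7000e+00] F [-0.39  1.29 -0.19] M [-0.01 -0.07 -0.04] w 0.0015
```

View pics/s19.png

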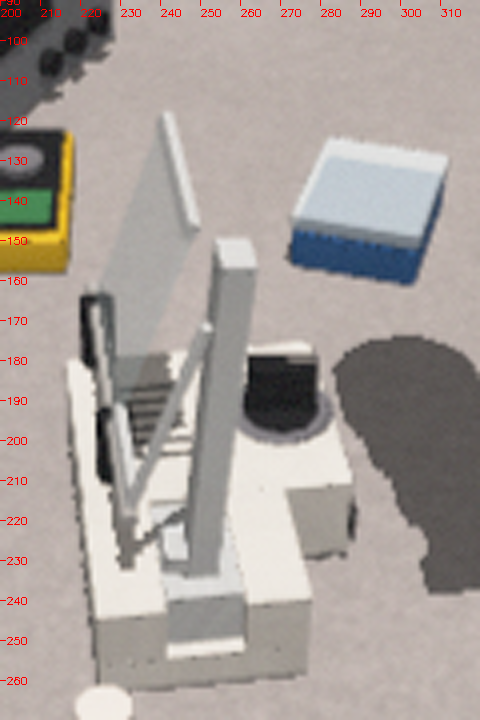

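View pics/t19.png

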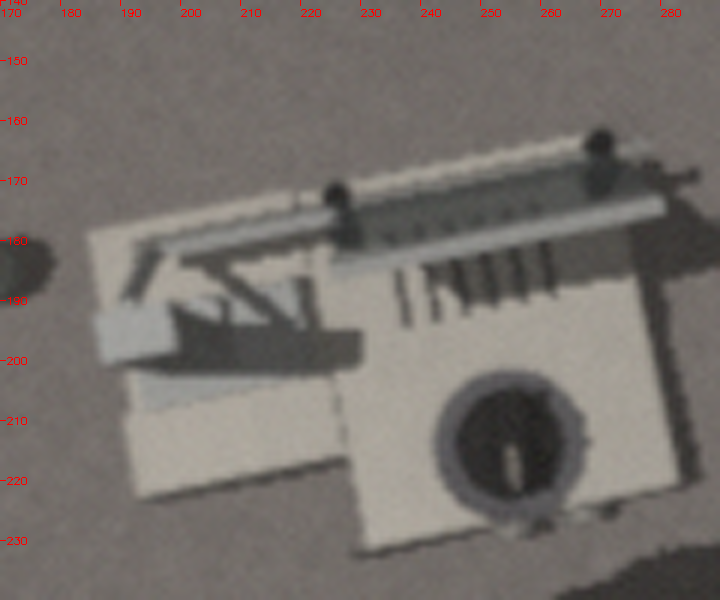

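Run:
```python
from h import *
def st(n,x0,y0,x1,y1,f,name,lo,hi,pts=()):
    acc=np.mean([r.capture(n).astype(float) for _ in range(4)],0)
    im=(np.clip((acc-lo)/(hi-lo),0,1)*255).astype(np.uint8); crop(im,x0,y0,x1,y1,f,name,pts)
K=[(-45,-35,97),(-65,-35,97),(-25,-35,97)]
K+= [(-45+x,-35+y,97) for x in(-20,20) for y in(-7,7)]
st("top",235,190,280,235,13,"pics/t20.png",5,80,proj("top",place(U,K)))
st("side",250,165,295,210,13,"pics/s20.png",5,90,proj("side",place(U,K)))
```

```text
(no output)
```

View pics/t20.png

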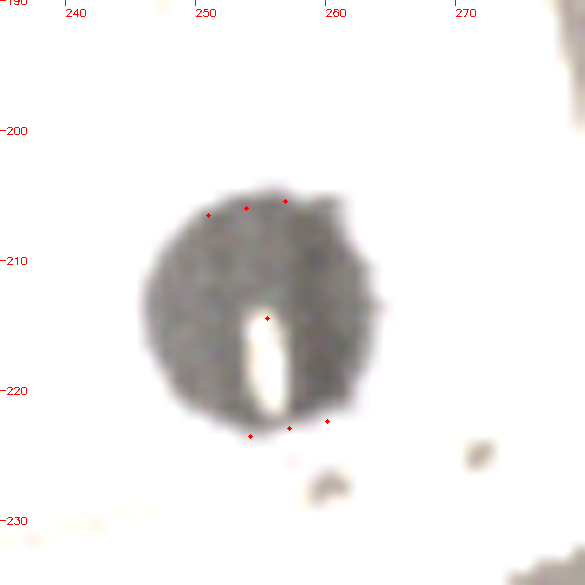

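View pics/s20.png

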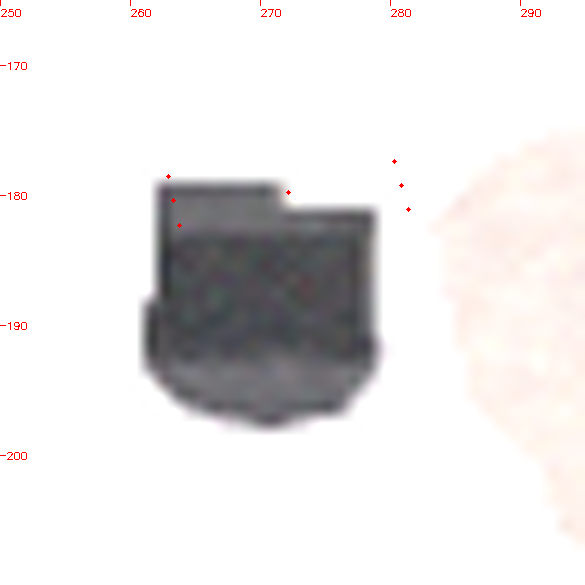

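Run:
```python
from h import *
show(); rows(place(U,(-67.5,-72,307))[0],9.67)
```

```text
t 21.85 tcp [0.4091 0.085  0.3058] rot [1.7998e+02 3.0000e-02 9.6500e+00] F [-0.29  1.16 -0.6 ] M [-0.05  0.02 -0.06] w 0.0003
tool shift mm [ 94.56 153.21  -1.17] after-yaw
rotvec [ 0.0004  0.0006 -0.0003]
shift in final frame [ 94.52 153.24  -1.17]
```

```bash
python3 -m inch '0.0118 0.019 0 0 0 0 0;0.0118 0.019 0 0 0 0 0;0.0118 0.019 0 0 0 0 0;0.0118 0.019 0 0 0 0 0;0.0118 0.019 0 0 0 0 0;0.0118 0.019 0 0 0 0 0;0.0118 0.019 0 0 0 0 0;0.0118 0.02 0 0 0 0 0;0 0 0.02 0 0 0 0;0 0 0.03 0 0 0 0;0 0 0.03 0 0 0 0;0 0 0.03 0 0 0 0;0 0 0.03 0 0 0 0;0 0 0.03 0 0 0 0;0 0 0.02 0 0 0 0;0 0 0 0 0 0 0;0 0 0 0 0 0 0;0 0 0 0 0 0 0' 20
python3 - <<'E'
from h import *
show(); rows(place(U,(-67.5,-70,76))[0],9.67)
a=r.capture("side"); crop(a,220,100,340,240,4,"pics/s21.png")
b=r.capture("top"); crop(b,200,160,310,270,5,"pics/t21.png")
E
```

```text
time_s: 23.35
tcp_pos: [0.5288, -0.0498, 0.1174]
eef_rot: [180.0, -0.1, 9.7]
contact_force: [-0.2, 0.5, 1.1]
gripper_width: 0.0008
t 23.35 tcp [ 0.5288 -0.0498  0.1174] rot [ 1.7998e+02 -8.0000e-02  9.6900e+00] F [-0.17  0.49  1.14] M [-0.02 -0.1   0.  ] w 0.0008
tool shift mm [-0.88 -1.82 41.37] after-yaw
rotvec [ 0.0004 -0.0015  0.0004]
shift in final frame [-0.82 -1.8  41.37]
```

View pics/s21.png

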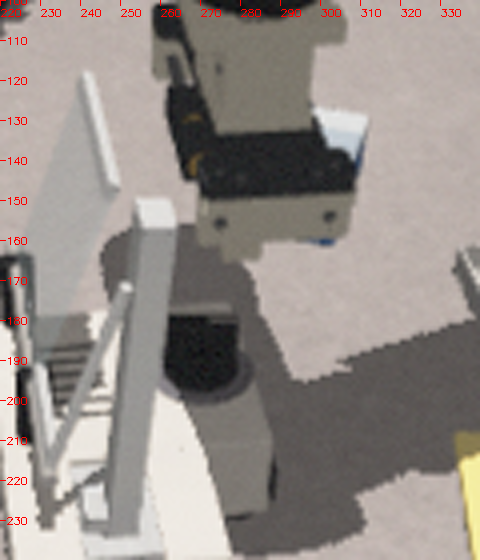

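View pics/t21.png

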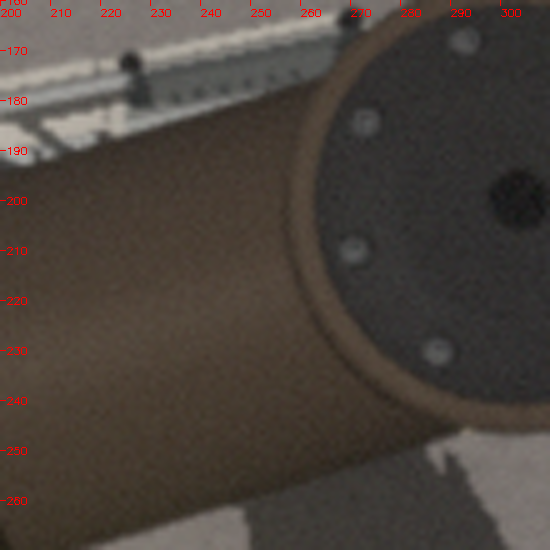

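```bash
python3 -m inch '-0.001 -0.002 0.01 0 0 0 0;0 0 0.011 0 0 0 0;0 0 0.01 0 0 0 0;0 0 0.01 0 0 0 0;0 0 0 0 0 0 0;0 0 0 0 0 0 0;0 0 0 0 0 0 0' 20
python3 - <<'E'
from h import *
show(); 
st=r.get_state(); print((Ro.from_euler("z",-U[2]).apply(st["tcp_pos"]-[U[0],U[1],0])*1e3).round(1))
a=r.capture("side"); im=(np.clip((a.astype(float)-5)/(130),0,1)*255).astype(np.uint8);crop(im,240,130,320,220,6,"pics/s22.png")
E
```

```text
time_s: 24.03
tcp_pos: [0.5267, -0.0481, 0.0753]
eef_rot: [180.0, -0.0, 9.7]
contact_force: [0.6, 0.9, 0.2]
gripper_width: 0.0003
t 24.03 tcp [ 0.5267 -0.0481  0.0753] rot [ 1.7999e+02 -1.0000e-02  9.6800e+00] F [0.64 0.92 0.21] M [-0.11 -0.04 -0.01] w 0.0003
[-68.5 -69.8  75.3]
```

View pics/s22.png

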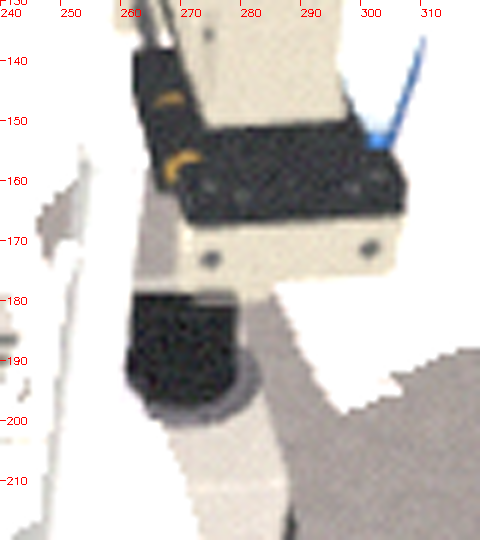

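```bash
python3 -m inch '0.001 -0.004 0 0 0 0 0;0 0 0 0 0 0 0;0 0 0 0 0 0 0' 20; for i in 1; do python3 -m inch '0 -0.002 0 0 0 0 0;0 0 0 0 0 0 0;0 0 0 0 0 0 0'; done;  python3 -m inch '0 -0.002 0 0 0 0 0;0 0 0 0 0 0 0;0 0 0 0 0 0 0'; python3 -m inch '0 -0.002 0 0 0 0 0;0 0 0 0 0 0 0;0 0 0 0 0 0 0'
```

```text
time_s: 24.33
tcp_pos: [0.527, -0.0437, 0.0754]
eef_rot: [-180.0, -0.0, 9.7]
contact_force: [0.2, 0.9, 0.6]
gripper_width: 0.0006
time_s: 24.58
tcp_pos: [0.5264, -0.0419, 0.0751]
eef_rot: [-180.0, -0.0, 9.7]
contact_force: [0.1, -0.4, -0.0]
gripper_width: 0.0007
time_s: 24.83
tcp_pos: [0.526, -0.04, 0.075]
eef_rot: [-180.0, 0.0, 9.7]
contact_force: [-0.7, -0.3, -0.2]
gripper_width: 0.0005
time_s: 25.08
tcp_pos: [0.5257, -0.038, 0.0751]
eef_rot: [-180.0, -0.0, 9.7]
contact_force: [-0.2, -0.5, -0.0]
gripper_width: 0.0005
```

```bash
for i in 1; do python3 -m inch '0 -0.002 0 0 0 0 0;0 0 0 0 0 0 0;0 0 0 0 0 0 0' 20; done;  python3 -m inch '0 -0.002 0 0 0 0 0;0 0 0 0 0 0 0;0 0 0 0 0 0 0'; python3 -m inch '0 -0.002 0 0 0 0 0;0 0 0 0 0 0 0;0 0 0 0 0 0 0'
python3 - <<'E'
from h import *
a=r.capture("side"); im=(np.clip((a.astype(float)-5)/(130),0,1)*255).astype(np.uint8);crop(im,240,130,320,220,6,"pics/s23.png")
E
```

```text
time_s: 25.33
tcp_pos: [0.5254, -0.036, 0.0751]
eef_rot: [180.0, 0.0, 9.7]
contact_force: [-0.0, -0.2, 0.4]
gripper_width: 0.0005
time_s: 25.58
tcp_pos: [0.525, -0.0341, 0.0751]
eef_rot: [180.0, 0.0, 9.7]
contact_force: [0.6, -0.7, -0.6]
gripper_width: 0.0004
time_s: 25.83
tcp_pos: [0.5245, -0.0324, 0.075]
eef_rot: [180.0, 0.0, 9.7]
contact_force: [-0.1, -3.9, -0.0]
gripper_width: 0.0007
```

View pics/s23.png

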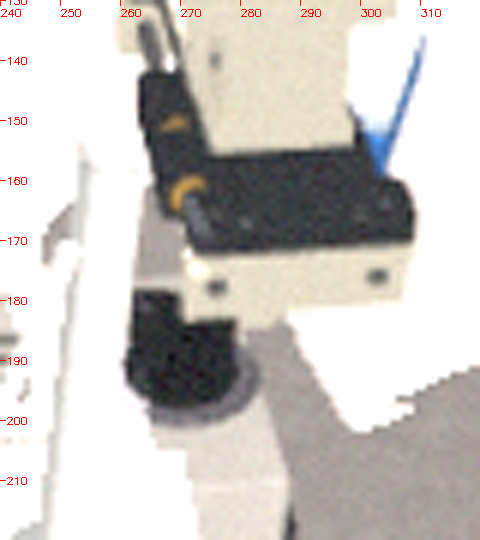

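```bash
python3 -m inch '-0.0003 -0.001 0 0 0 0 0;-0.0003 -0.001 0 0 0 0 0;-0.0002 -0.0016 0 0 0 0 0;-0.0002 -0.0016 0 0 0 0 0;0 0 0 0 0 0 0;0 0 0 0 0 0 0' 20; python3 -m inch '0.0001 -0.0016 0 0 0 0 0;0.0001 -0.0017 0 0 0 0 0;0.0004 -0.0016 0 0 0 0 0;0.0004 -0.0016 0 0 0 0 0;0 0 0 0 0 0 0;0 0 0 0 0 0 0'
python3 - <<'E'
from h import *
show()
a=r.capture("side"); im=(np.clip((a.astype(float)-5)/(130),0,1)*255).astype(np.uint8);crop(im,240,130,320,220,6,"pics/s24.png")
E
```

```text
time_s: 26.38
tcp_pos: [0.5229, -0.027, 0.0751]
eef_rot: [-180.0, -0.0, 9.7]
contact_force: [0.1, -2.1, -0.4]
gripper_width: 0.0003
time_s: 26.88
tcp_pos: [0.5226, -0.0204, 0.075]
eef_rot: [-180.0, 0.0, 9.7]
contact_force: [-0.9, -2.2, 0.2]
gripper_width: 0.0009
t 26.88 tcp [ 0.5226 -0.0204  0.075 ] rot [-1.7999e+02  1.0000e-02  9.6800e+00] F [-0.86 -2.22  0.19] M [-1.01  0.3   0.  ] w 0.0009
```

View pics/s24.png

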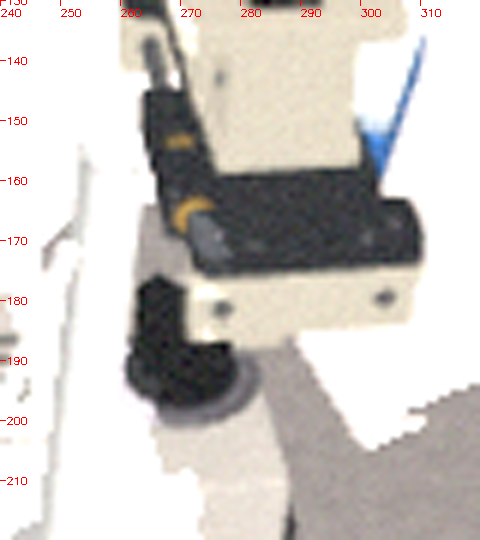

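```bash
python3 -m inch '0.0007 -0.0015 0 0 0 0 0;0.0007 -0.0015 0 0 0 0 0;0.001 -0.0013 0 0 0 0 0;0.001 -0.0013 0 0 0 0 0;0 0 0 0 0 0 0;0 0 0 0 0 0 0' 20
python3 - <<'E'
from h import *
show()
a=r.capture("side"); im=(np.clip((a.astype(float)-5)/(130),0,1)*255).astype(np.uint8);crop(im,240,130,320,220,6,"pics/s25.png")
st=r.get_state(); print((Ro.from_euler("z",-U[2]).apply(st["tcp_pos"]-[U[0],U[1],0])*1e3).round(1))
E
```

```text
time_s: 27.43
tcp_pos: [0.5251, -0.0143, 0.0749]
eef_rot: [-180.0, 0.0, 9.7]
contact_force: [-1.0, -2.2, 0.2]
gripper_width: 0.0002
t 27.43 tcp [ 0.5251 -0.0143  0.0749] rot [-1.7999e+02  1.0000e-02  9.6700e+00] F [-0.97 -2.17  0.18] M [-0.86  0.57  0.04] w 0.0002
[-64.4 -36.2  75. ]
```

View pics/s25.png

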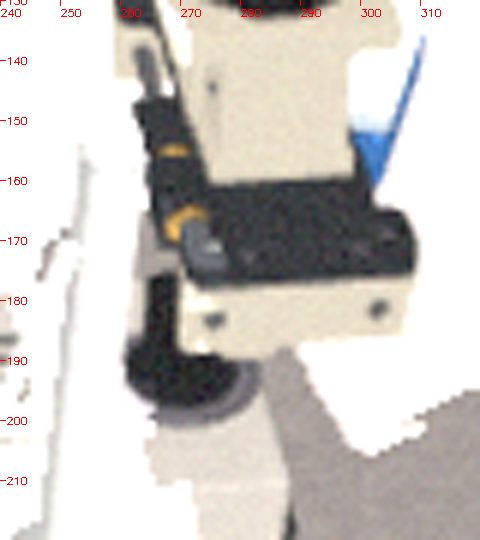

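```bash
python3 -m inch '0.0006 -0.0006 0 0 0 0 0;0.0006 -0.0006 0 0 0 0 0;0 0 0 0 0 0 0;0 0 0 0 0 0 0' 20; python3 -m inch '0.0006 -0.0005 0 0 0 0 0;0 0 0 0 0 0 0;0 0 0 0 0 0 0'; python3 -m inch '0.0006 -0.0005 0 0 0 0 0;0 0 0 0 0 0 0;0 0 0 0 0 0 0';python3 - <<'E'
from h import *
show()
a=r.capture("side"); im=(np.clip((a.astype(float)-5)/(130),0,1)*255).astype(np.uint8);crop(im,240,130,320,220,6,"pics/s26.png")
st=r.get_state(); print((Ro.from_euler("z",-U[2]).apply(st["tcp_pos"]-[U[0],U[1],0])*1e3).round(1))
E
```

```text
time_s: 27.82
tcp_pos: [0.5261, -0.0131, 0.075]
eef_rot: [-180.0, 0.0, 9.7]
contact_force: [-1.7, -1.7, -0.6]
gripper_width: 0.0004
time_s: 28.07
tcp_pos: [0.5266, -0.0125, 0.075]
eef_rot: [-180.0, 0.0, 9.7]
contact_force: [-2.2, -2.7, -0.5]
gripper_width: 0.0002
time_s: 28.32
tcp_pos: [0.527, -0.012, 0.075]
eef_rot: [180.0, 0.0, 9.7]
contact_force: [-2.4, -3.9, -0.2]
gripper_width: 0.0003
t 28.32 tcp [ 0.527 -0.012  0.075] rot [1.80e+02 1.00e-02 9.67e+00] F [-2.37 -3.93 -0.23] M [-1.15  0.78  0.01] w 0.0003
[-62.1 -34.2  75. ]
```

View pics/s26.png

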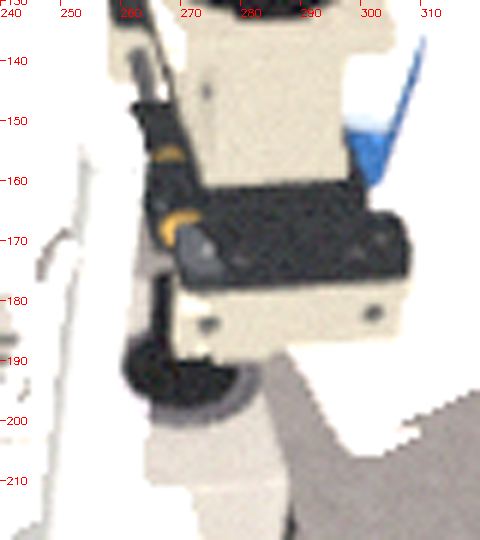

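```bash
python3 -m inch '0.0005 0 0 0 0 0 0;0 0 0 0 0 0 0;0 0 0 0 0 0 0' 20; python3 -c "
from h import *
show()"; python3 -m inch '0.0005 0 0 0 0 0 0;0 0 0 0 0 0 0;0 0 0 0 0 0 0'; python3 -c "
from h import *
show()"
```

```text
time_s: 28.62
tcp_pos: [0.5273, -0.012, 0.075]
eef_rot: [-180.0, 0.0, 9.7]
contact_force: [-3.2, -1.2, 0.9]
gripper_width: 0.0006
t 28.62 tcp [ 0.5273 -0.012   0.075 ] rot [-1.80e+02  4.00e-02  9.66e+00] F [-3.19 -1.19  0.93] M [-1.    1.51  0.02] w 0.0006
time_s: 28.87
tcp_pos: [0.5275, -0.0119, 0.0749]
eef_rot: [-180.0, 0.1, 9.7]
contact_force: [-5.5, -1.7, 2.0]
gripper_width: 0.0004
t 28.87 tcp [ 0.5275 -0.0119  0.0749] rot [-1.80e+02  7.00e-02  9.66e+00] F [-5.48 -1.72  1.96] M [-0.8   1.96  0.15] w 0.0004
```

```bash
python3 -m inch '0.0005 0 0 0 0 0 0;0 0 0 0 0 0 0;0 0 0 0 0 0 0;0 0 0 0 0 0 0' 20; python3 -c "
from h import *
show()"
```

```text
time_s: 29.2
tcp_pos: [0.5276, -0.0118, 0.0749]
eef_rot: [-180.0, 0.1, 9.7]
contact_force: [-6.6, -2.3, 2.6]
gripper_width: 0.0006
t 29.2 tcp [ 0.5276 -0.0118  0.0749] rot [-1.80e+02  1.00e-01  9.66e+00] F [-6.56 -2.33  2.56] M [-0.67  2.46  0.16] w 0.0006
```

```bash
python3 -m inch '-0.002 0 0 0 0 0 0;-0.004 0.002 0 0 0 0 0;-0.006 0.002 0 0 0 0 0;0 0 -0.02 0 0 0 0;0 0 -0.03 0 0 0 0;0 0 -0.03 0 0 0 0;0 0 -0.04 0 0 0 0;0 0 -0.04 0 0 0 0;-0.01 -0.02 -0.03 0 0 0 0;-0.01 -0.025 -0.03 0 0 0 0;-0.01 -0.025 0 0 0 0 0;-0.02 -0.025 0 0 0 0 0;-0.02 -0.025 0 0 0 0 0;-0.03 0 0 0 0 0 0;0 0 0 0 0 0 0;0 0 0 0 0 0 0' 20
python3 - <<'E'
from h import *
show()
K=[(-45,-35,97),(-45-20*np.cos(1.4),-35+20*np.sin(1.4),97)]
for n,b,nm in(("top",(235,190,280,235),"pics/t27.png"),("side",(250,165,295,210),"pics/s27.png")):
    acc=np.mean([r.capture(n).astype(float) for _ in range(4)],0)
    im=(np.clip((acc-5)/(80),0,1)*255).astype(np.uint8); crop(im,*b,13,nm,proj(n,place(U,K)))
    crop(acc.astype(np.uint8),180,100,320,260,4,nm.replace("27","27w"))
E
```

```text
time_s: 30.53
tcp_pos: [0.3981, 0.0843, 0.2961]
eef_rot: [-179.9, -0.2, 9.8]
contact_force: [0.3, 1.0, 0.2]
gripper_width: 0.0002
t 30.53 tcp [0.3981 0.0843 0.2961] rot [-179.87   -0.21    9.79] F [0.31 0.97 0.16] M [-0.07 -0.08 -0.05] w 0.0002
```

View pics/t27.png

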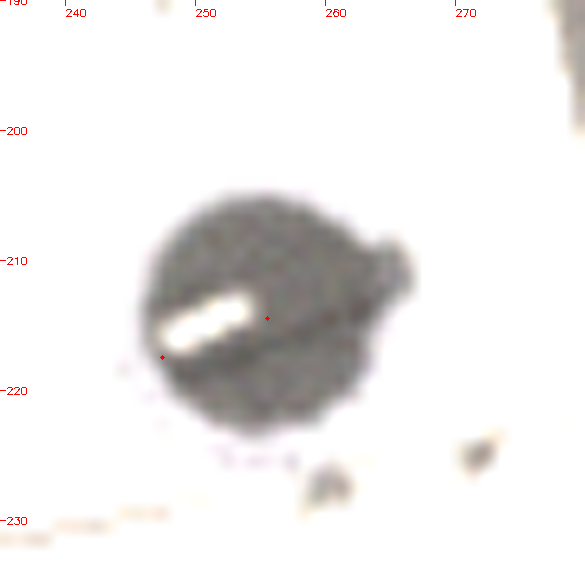

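View pics/s27.png

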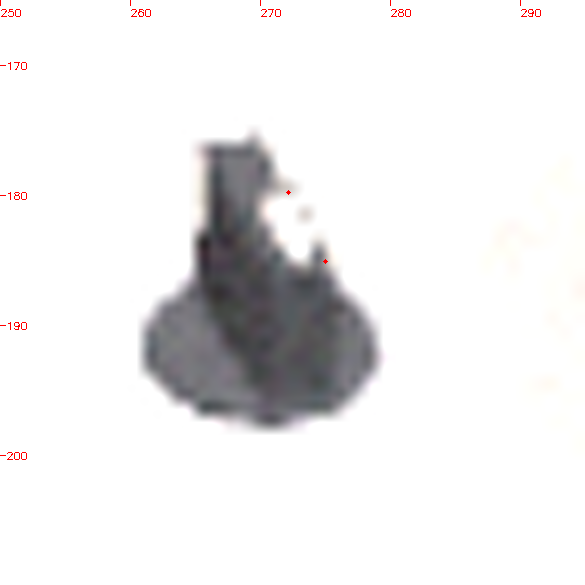

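View pics/s27w.png

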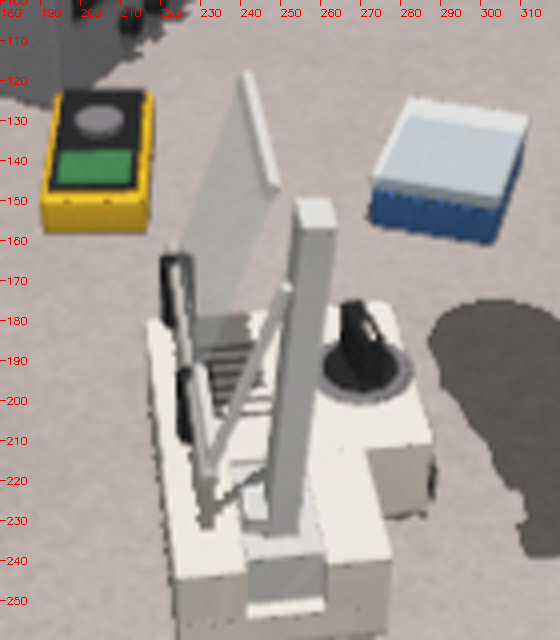

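View pics/t27w.png

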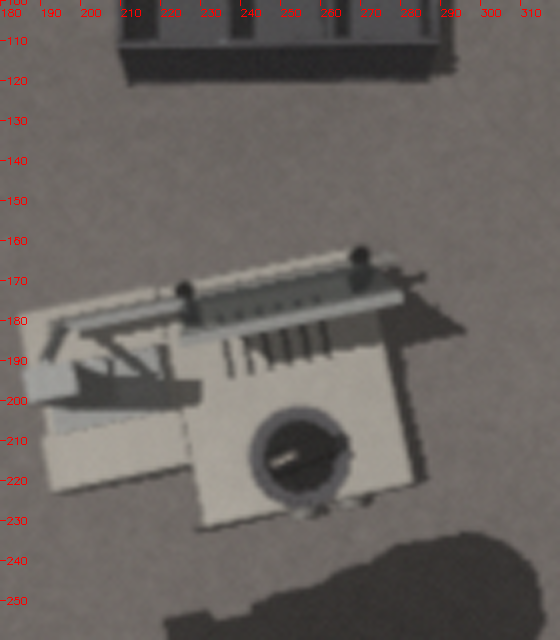

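Run:
```python
from h import *
acc=np.mean([r.capture("top").astype(float) for _ in range(6)],0).mean(2)
def ang(im,box):
    x0,y0,x1,y1=box; s=im[y0:y1,x0:x1]; print(s.round(0).astype(int))
    w=np.clip(s-45,0,None); w[s<45]=0
    Y,X=np.mgrid[y0:y1,x0:x1]; P=np.array([backproj("top",(x,y),.097)[:2] for x,y in zip(X.ravel(),Y.ravel())]); W=w.ravel()
    P=(Ro.from_euler("z",-U[2]).apply(np.c_[P-U[:2],0*W])*1e3)[:,:2]
    m=(P*W[:,None]).sum(0)/W.sum(); C=((P-m)*W[:,None]).T@(P-m); v=np.linalg.eigh(C)[1][:,1]
    print("centroid",m.round(1),"dir",v.round(2), "trim",np.arctan2(abs(v[1]),abs(v[0])).round(3), "signs",v)
ang(acc,(246,210,256,219))
ang(cv2.imread("pics/top0.png").astype(float).mean(2),(250,211,260,224))
```

```text
[[ 74  51  45  45  44  44  44  42  41  42]
 [ 68  47  47  44  43  43  42  44  46  42]
 [ 62  46  43  44  44  50  59  60  52  45]
 [ 53  44  46  50  60  81  96  85  61  46]
 [ 53  55  69  82  99 114 117  84  59  46]
 [ 59  71  97 113 117  84  63  50  45  43]
 [ 61  66  86  81  64  49  44  41  40  40]
 [ 68  53  50  48  43  39  37  37  37  40]
 [ 81  62  42  40  39  38  40  39  41  44]]
centroid [-43.4 -22.4] dir [-0.14  0.99] trim 1.434 signs [-0.13662469  0.99062288]
[[ 66  66  66  64  67  65  62  66  65  66]
 [ 66  65  66  65  67  65  67  63  68  62]
 [ 65  66  65  69  66  66  68  64  63  65]
 [ 67  65  66  68  68  76  69  64  67  62]
 [ 69  65  67  69  75  77  72  66  61  67]
 [ 66  63  65  67  73  79  70  67  63  67]
 [ 66  66  65  66  75  77  77  65  65  65]
 [ 68  66  65  68  72  81  78  69  67  65]
 [ 67  65  68  65  71  80  79  69  72  77]
 [ 68  66  68  69  78  89  91  85  97 104]
 [ 76  86  87  94 103 114 124 128 132 136]
 [110 114 121 131 134 136 136 137 136 136]
 [135 138 137 138 136 137 135 133 135 136]]
centroid [-56.3 -32. ] dir [-0.99  0.11] trim 0.11 signs [-0.9939607   0.10973662]
```

Run:
```python
from h import *
acc=np.mean([r.capture("top").astype(float) for _ in range(4)],0).mean(2)
x0,y0,x1,y1=247,211,256,218
s=acc[y0:y1,x0:x1]
for th in(50,56,62,70):
    w=np.clip(s-th,0,None); Y,X=np.mgrid[y0:y1,x0:x1]
    P=np.array([backproj("top",(x,y),.097) for x,y in zip(X.ravel(),Y.ravel())]); P=Ro.from_euler("z",-U[2]).apply(P-[U[0],U[1],0])[:,:2]*1e3
    W=w.ravel(); m=(P*W[:,None]).sum(0)/W.sum(); C=((P-m)*W[:,None]).T@(P-m); v=np.linalg.eigh(C)[1][:,1]; v*=np.sign(v[1])
    print(th,m.round(1),v.round(3),"trim",np.arctan2(v[1],-v[0]).round(3))
```

```text
50 [-43.7 -24. ] [-0.207  0.978] trim 1.363
56 [-43.8 -24. ] [-0.213  0.977] trim 1.356
62 [-43.8 -24. ] [-0.216  0.976] trim 1.353
70 [-43.9 -24.3] [-0.239  0.971] trim 1.33
```

Run:
```python
from h import *
show(); rows(place(U,(-72,-33,95))[0],9.67)
```

```text
t 31.43 tcp [0.3987 0.0839 0.2951] rot [-180.     -0.      9.67] F [-0.26  0.36  0.61] M [-0.01 -0.09 -0.04] w 0.0004
tool shift mm [100.44 114.83 200.08] after-yaw
rotvec [-0. -0. -0.]
shift in final frame [100.45 114.83 200.08]
```

```bash
python3 -m inch '0.02 0.023 0 0 0 0 0;0.02 0.023 0 0 0 0 0;0.02 0.023 0 0 0 0 0;0.02 0.023 0 0 0 0 0;0.0205 0.023 0 0 0 0 0;0 0 0.025 0 0 0 0;0 0 0.035 0 0 0 0;0 0 0.035 0 0 0 0;0 0 0.035 0 0 0 0;0 0 0.035 0 0 0 0;0 0 0.025 0 0 0 0;0 0 0.01 0 0 0 0;0 0 0.01 0 0 0 0;0 0 0.01 0 0 0 0;0 0 0 0 0 0 0;0 0 0 0 0 0 0;0 0 0 0 0 0 0' 20
python3 - <<'E'
from h import *
show()
st=r.get_state(); print((Ro.from_euler("z",-U[2]).apply(st["tcp_pos"]-[U[0],U[1],0])*1e3).round(1))
E
```

```text
time_s: 32.85
tcp_pos: [0.518, -0.0124, 0.0762]
eef_rot: [-180.0, -0.1, 9.7]
contact_force: [-0.5, 0.5, 0.7]
gripper_width: 0.0005
t 32.85 tcp [ 0.518  -0.0124  0.0762] rot [-1.7999e+02 -1.2000e-01  9.6800e+00] F [-0.48  0.47  0.75] M [-0.05 -0.03  0.04] w 0.0005
[-71.  -33.1  76.2]
```

```bash
python3 -m inch '0.003 0 0 0 0 0 0;0.003 0 0 0 0 0 0;0.002 0 0 0 0 0 0;0 0 0 0 0 0 0;0 0 0 0 0 0 0' 20; for i in 1; do python3 -m inch '0.0007 0 0 0 0 0 0;0 0 0 0 0 0 0;0 0 0 0 0 0 0'; done; python3 -m inch '0.0007 0 0 0 0 0 0;0 0 0 0 0 0 0;0 0 0 0 0 0 0';python3 -m inch '0.0007 0 0 0 0 0 0;0 0 0 0 0 0 0;0 0 0 0 0 0 0'
```

```text
time_s: 33.27
tcp_pos: [0.5252, -0.0113, 0.0752]
eef_rot: [-180.0, -0.0, 9.7]
contact_force: [-0.6, -0.3, -0.1]
gripper_width: 0.0005
time_s: 33.52
tcp_pos: [0.5257, -0.0112, 0.075]
eef_rot: [180.0, 0.0, 9.7]
contact_force: [-0.3, 0.3, -0.5]
gripper_width: 0.0007
time_s: 33.77
tcp_pos: [0.5261, -0.0112, 0.0749]
eef_rot: [180.0, 0.0, 9.7]
contact_force: [-0.5, -0.5, 1.4]
gripper_width: 0.0005
time_s: 34.02
tcp_pos: [0.5265, -0.0111, 0.0749]
eef_rot: [180.0, 0.1, 9.7]
contact_force: [-4.1, 0.3, 2.1]
gripper_width: 0.0006
```

```bash
python3 -m inch '0.0005 0 0 0 0 0 0;0 0 0 0 0 0 0;0 0 0 0 0 0 0;0 0 0 0 0 0 0';python3 -m inch '0.0005 0 0 0 0 0 0;0 0 0 0 0 0 0;0 0 0 0 0 0 0;0 0 0 0 0 0 0';python3 -m inch '0.0005 0 0 0 0 0 0;0 0 0 0 0 0 0;0 0 0 0 0 0 0;0 0 0 0 0 0 0'
```

```text
time_s: 34.35
tcp_pos: [0.5267, -0.011, 0.0748]
eef_rot: [-180.0, 0.1, 9.7]
contact_force: [-5.2, 0.4, 2.1]
gripper_width: 0.0003
time_s: 34.68
tcp_pos: [0.5269, -0.011, 0.0747]
eef_rot: [-180.0, 0.1, 9.7]
contact_force: [-5.7, 1.6, 2.8]
gripper_width: 0.0009
time_s: 35.02
tcp_pos: [0.5271, -0.011, 0.0747]
eef_rot: [180.0, 0.2, 9.6]
contact_force: [-8.0, -0.7, 3.9]
gripper_width: 0.0003
```

```bash
python3 -m inch '-0.002 0 0 0 0 0 0;-0.004 0 0 0 0 0 0;-0.006 0 0 0 0 0 0;0 0 -0.02 0 0 0 0;0 0 -0.03 0 0 0 0;0 0 -0.03 0 0 0 0;0 0 -0.04 0 0 0 0;0 0 -0.04 0 0 0 0;-0.01 -0.02 -0.03 0 0 0 0;-0.01 -0.025 -0.03 0 0 0 0;-0.01 -0.025 0 0 0 0 0;-0.02 -0.025 0 0 0 0 0;-0.02 -0.025 0 0 0 0 0;-0.03 0 0 0 0 0 0;0 0 0 0 0 0 0;0 0 0 0 0 0 0;0 0 0 0 0 0 0' 20
python3 - <<'E'
from h import *
show()
acc=np.mean([r.capture("top").astype(float) for _ in range(4)],0); a=r.capture("side")
cv2.imwrite("pics/s30.png",a[:,:,::-1]); cv2.imwrite("pics/t30.png",acc[:,:,::-1])
g=acc.mean(2); x0,y0,x1,y1=247,211,256,218; s=g[y0:y1,x0:x1]
for th in(50,62):
    w=np.clip(s-th,0,None); Y,X=np.mgrid[y0:y1,x0:x1]
    P=np.array([backproj("top",(x,y),.097) for x,y in zip(X.ravel(),Y.ravel())]); P=Ro.from_euler("z",-U[2]).apply(P-[U[0],U[1],0])[:,:2]*1e3
    W=w.ravel(); m=(P*W[:,None]).sum(0)/W.sum(); C=((P-m)*W[:,None]).T@(P-m); v=np.linalg.eigh(C)[1][:,1]; v*=np.sign(v[1])
    print(th,m.round(1),"trim",np.arctan2(v[1],-v[0]).round(3))
E
```

```text
time_s: 36.43
tcp_pos: [0.3982, 0.089, 0.2956]
eef_rot: [-179.9, -0.1, 9.7]
contact_force: [-0.6, 0.4, 0.5]
gripper_width: 0.0006
t 36.43 tcp [0.3982 0.089  0.2956] rot [-1.7995e+02 -1.2000e-01  9.7100e+00] F [-0.6   0.44  0.48] M [-0.08 -0.04 -0.02] w 0.0006
50 [-43.8 -24. ] trim 1.35
62 [-43.9 -23.9] trim 1.343[ WARN:0@5.746] global loadsave.cpp:1063 imwrite_ Unsupported depth image for selected encoder is fallbacked to CV_8U.
```

View pics/s30.png

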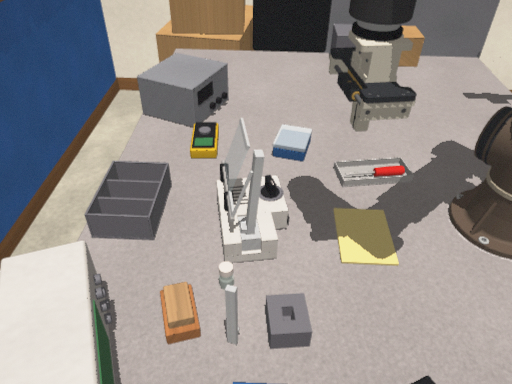

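View pics/t30.png

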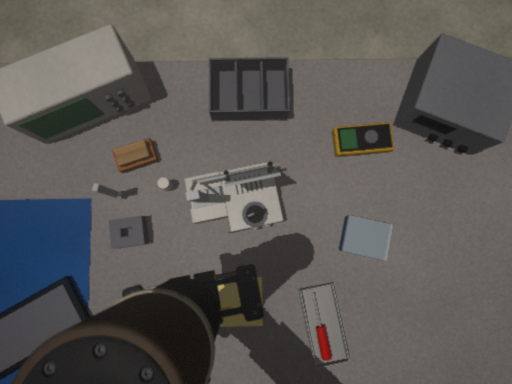

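```bash
python3 -c "
from plant import r
print(r.close_job())"
```

```text
the job is handed in; nothing more can be done
None
```

I lifted the cover with the larger stay, propped it open, turned the knob clockwise to its end stop, and handed the job in at about 37 s.

**Cover:** I took the stay out of the stand, put its lug under the side arm and raised the cover with it. I then stood the stay in the socket. It met the bottom of the socket at the height expected for fully home, with up to about 9 N on it. The last pictures show the cover still resting on the stay, which leans slightly, as expected from the clearance in the socket.

**Knob:** Gripping the bar and turning it looked likely to bring the gripper's body against the raised cover. So I pushed the bar round with closed fingers instead, at about 2 to 4 N while it turned. At the end the force climbed to about 7 N with almost no further movement. I backed off and pushed again, and the force rose steadily to about 8 N without the knob turning further, which fits the end stop.

**What disagreed:** the picture puts the knob at 1.35 ± 0.05 rad, a little under the nominal 1.40. That reading was the same before and after the second push, so I trusted the force and put the gap down to picture resolution.

**Bench:** in the final pictures the other things look to be where they started, and the robot touches nothing.

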